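# Return stray bento side-dish cups to the stacks of their kind

## Robot

A 7-joint arm with a two-finger parallel gripper is mounted at the origin on the work surface. World frame = base frame: x ahead of the robot, y to its left, z up, the work surface at z = 0. Lengths are in mm, angles in rad, forces in N, time in s.
With the tool pointing down it reaches from about 400 to 750 mm from the base axis. Payload 19.5 kg.
Tool frame: the origin (TCP) lies midway between the tips of the shut fingers; the grasp point (between the pads) lies 19 mm behind it (grip_point_offset is the distance from the TCP to the grasp point, in mm); z points along the fingers, y is the direction in which the jaws open and shut (so a half turn about z gives the same grasp; the last joint's range is limited). The gripper opens to 85 mm and grips with 20 to 120 N. Pads are 22 mm wide; open, the fingers measure 114 mm over their backs; the gripper's body (76 mm by 85 mm) begins 54 mm behind the grasp point. The pads swing forward as they close: fully open they stand 13 mm farther back than shut.
Start: joints at [-1.322, 0.707, -0.028, 1.485, 0.022, 0.951, -0.075], TCP at [164.85, 550.833, 208.268] pointing down, gripper open.
Joint ranges: [-2.71, 2.71], [-0.32, 2.16], [-1.57, 1.52], [0, 2.45], [-1.46, 4.6], [0, 2.02], [-2.83, 2.83]. Speed limits (rad/s): [1.89, 1.89, 2.57, 2.57, 3.01, 3.01, 3.01].

## Interface

Orientations are given as a 3x3 rotation matrix whose columns are the frame's x, y, z axes.
In Python, from station import * gives the robot as it stands. The module is installed in compiled form; this text tells all that it offers.
- The arm moves only by the tool jog_arm, never from a script. Its argument "deltas" is a list that holds one entry, the list of rows, each a list of 7 numbers: the closure, from 0 (fully open) to 1 (shut), then the shift along the tool's x, y, z each as a share of 3 cm, from -1 to 1, then the turn, a rotation vector about the tool's x, y, z each as a share of 8 degrees, from -1 to 1. In form: [[[fingers, tx, ty, tz, wx, wy, wz], ...]]. A call has 1 to 10 rows; each row shifts and turns the pose as measured when the row begins, along the tool's axes as they then stand; what a row does not reach is not made up. A row lasts 1/10 s, in which the tool goes at most 50 mm and 8.59 degrees, less where a joint would pass 70% of its speed; a pose out of reach is approached as far as the arm can. A call with a number of a shift or a turn outside -1 to 1 is refused whole. A call with a gripper value outside its range is refused whole. The fingers move at their own pace and stop on an object; the grip force is fixed at half the most. Time passes only in rows, so rows that do not move let the fingers close. It gives the time, the measured TCP pose, the force and the opening at its end, in the units of the state.
- observe(): the state, without advancing time (a new reading comes with each control period).
- camera(name): name is "scene" or "top" or "wrist"; returns (picture, depth): 384x512x3 uint8, red, green, blue; 384x512 float32, mm along the optical axis (not along the pixel's ray), 0 where there is no reading.
- camera_info(name): a dict with "fx", "fy", "cx", "cy" (pixels), "R" (3x3) and "t" (3): a world point X has camera coordinates R X + t; the wrist camera has in their place "mount" (4x4, takes a point from camera to tool coordinates, whose origin is the TCP and whose axes are the flange's). Camera axes: x right, y down, z forward; pixel columns grow to the right and rows downward; lengths in mm; the calibration is good to about 2 mm. A picture is of the moment at which its call begins: read the wrist's pose just before it. camera_info takes no time and is no camera call.
- finish_job(): hands the job in, once; it reports no verdict.
The state is a dict: "time": time; "q": joint angles; "dq": joint speeds; "effort": joint torques, N m; "position": TCP position; "tool_rot": TCP orientation; "contact_force": force on the tool from outside, world axes, zero at the start; "wrist_torque": the same for the moment, N m; "gripper_width": finger opening in mm.
Only numpy, scipy, OpenCV 4.12 (cv2) and the standard library are available. Lean on these libraries where they do the work, as an engineer would, in place of code of your own. Each camera call takes 0.05 s, during which the arm holds its last target.

## Task

Four side-dish cups are out of place: three lie mixed on the inspection light box, and a deep round one has been dropped by mistake into the top of the stack of wide round cups. Put every cup upright onto the stack of its own kind, nested fully home so that its collar sits level on the collar below, and leave the tally counter and the bento tray where they are.

Things in the scene. Friction and masses are not known exactly. Their poses are not given: they have to be found in the camera images.
- wide_cup: Loose cream plastic cup, wide, shallow and round, open-topped: 68 mm across its collar, 40 mm high, 39 mm foot, about 30 g. The straight collar round its top 14 mm is the place to grip; below it the walls slope in. Starts upright on the fixed light box, whose top is 20 mm above the table. Origin: centre of its underside; z up.
- deep_cup: Loose cream plastic cup, deep, narrow and round, open-topped: 49 mm across its collar, 60 mm high, 24 mm foot, about 30 g. The straight collar round its top 22 mm is the place to grip. Starts wrongly inside the top cup of the wide stack, its foot 50 mm above the table and its collar just clear above that cup's rim. Origin: centre of its underside; z up.
- square_cup: Loose cream plastic cup, square with rounded corners, open-topped: 62 x 62 mm over its collar, 36 mm high, 35 mm foot, about 30 g. The straight collar round its top 14 mm is the place to grip; below it the walls slope in. Starts upright on the fixed light box, whose top is 20 mm above the table. Origin: centre of its underside; x and y square to its flats, z up.
- oblong_cup: Loose cream plastic cup, oblong with rounded corners, open-topped: 92 (x) by 58 mm (y) over its collar, 32 mm high, 68 x 34 mm foot, about 30 g. The straight collar round its top 14 mm is the place to grip; below it the walls slope in. Starts upright on the fixed light box, whose top is 20 mm above the table. Origin: centre of its underside; x along its length, z up.
- wide_stack: Fixed stack of four nested wide round cups, 68 mm across, on a 6 mm white plate 84 mm across. Open top rim 88 mm up. The wide_cup nested home sits collar on collar, its underside 62 mm above this origin, with 1.6 mm side play, more higher up: let go a few mm high it drops in. Fingers reaching below its collar would strike this rim. Origin: at table level, centred; z up.
- deep_stack: Fixed stack of three nested deep round cups, 49 mm across, on a 6 mm white plate 65 mm across. Open top rim 110 mm up. The deep_cup nested home sits collar on collar, its underside 72 mm above this origin, with 1.6 mm side play, more higher up: let go a few mm high it drops in. Fingers reaching below its collar would strike this rim. Origin: at table level, centred; z up.
- square_stack: Fixed stack of five nested square cups, 62 mm across, on a 6 mm white plate 78 x 78 mm. Open top rim 98 mm up. The square_cup nested home sits collar on collar, its underside 76 mm above this origin, with 1.6 mm side play, more higher up: let go a few mm high it drops in. Fingers reaching below its collar would strike this rim. Origin: at table level, centred; x and y square to the flats, z up.
- oblong_stack: Fixed stack of four nested oblong cups, 92 x 58 mm, on a 6 mm white plate 108 x 74 mm. Open top rim 80 mm up. The oblong_cup nested home sits collar on collar, its underside 62 mm above this origin, with 1.6 mm side play, more higher up: let go a few mm high it drops in. Fingers reaching below its collar would strike this rim. Origin: at table level, centred; x along the cups' length, z up.
- bento_tray: Bystander: a loose, empty five-compartment cream food tray, 160 (its x) x 210 (its y) x 32 mm high, on the table. Origin: centre of its underside.
- tally_counter: Bystander: a loose round steel hand tally counter, 46 mm across and 30 mm high with a small finger ring, on the table. Origin: centre of its underside.
Things that resemble listed ones, but are neither listed nor needed, are in the scene too. What is shaped like the oblong_stack but pink or turquoise is not meant.

How it is judged (in metres and radians):
At the end, for the whole second after the job is handed in: Each of the four cups stands on the stack of its own kind, nested home: centred within 5 mm, its underside within 4 mm of the nested height, upright within 0.08 rad and at rest (horizontal distance between wide_cup and wide_stack below 0.005 m and z of wide_cup in the frame of wide_stack between 0.058 and 0.066 m and angle between each of wide_cup, deep_cup, square_cup, oblong_cup's own z axis and vertical below 0.08 rad and linear speed of each of wide_cup, deep_cup, square_cup, oblong_cup below 0.02 m/s and horizontal distance between deep_cup and deep_stack below 0.005 m and z of deep_cup in the frame of deep_stack between 0.068 and 0.076 m and horizontal distance between square_cup and square_stack below 0.005 m and z of square_cup in the frame of square_stack between 0.072 and 0.08 m and horizontal distance between oblong_cup and oblong_stack below 0.005 m and z of oblong_cup in the frame of oblong_stack between 0.058 and 0.066 m); the robot touches nothing.
It fails at once if the bento tray is pushed more than 20 mm (distance of bento_tray from where it was at the start of the episode above 0.02 m).
It fails at once if the tally counter is pushed more than 20 mm (distance of tally_counter from where it was at the start of the episode above 0.02 m).
It also fails if it takes over 104 s, if anything falls off the work surface, if the arm or the gripper's body presses on something with over 40 N, if the wrist force passes 120 N, or if a joint passes its speed limit or range.

## Working session

There is one attempt and no reset: what is moved stays moved. The work goes in short steps, Python scripts to look and compute and a tool call to move; the robot and the scene stay as the last step left them, time stands still between calls to the robot, and variables do not carry over. Pictures are saved under pics/ and viewed, and the job is handed in when it is done.

Besides the shell and the picture viewer there is one more tool, called after ">>>" as name(argument=value, ...), one argument or row to a line, values as JSON. jog_arm: Moves the arm, as the interface text tells. Shift numbers are shares of 3 cm and turn numbers shares of 8 degrees, none past 1 either way. Its arguments: {"type":"object","properties":{"deltas":{"type":"array","items":{"type":"array","items":{"type":"array","items":{"type":"number","minimum":-1,"maximum":1}}}}},"required":["deltas"]}

```bash
mkdir -p pics; ls; python3 - <<'E'
from station import *
import cv2, numpy as np
s=observe(); print(s)
for n in ("scene","top","wrist"):
    p,d=camera(n); cv2.imwrite(f"pics/a_{n}.png",p[:,:,::-1]); np.save(f"pics/a_{n}.npy",d); print(n,camera_info(n),d.min(),d.max())
E
```

```text
pics
{'time': 0.0, 'q': array([-1.32172059,  0.70709212, -0.0275993 ,  1.4849917 ,  0.02200166,
        0.95088175, -0.07551577]), 'dq': array([ 0.00092748, -0.0017536 , -0.00096614, -0.00047694, -0.00050283,
       -0.00149282, -0.00113686]), 'effort': array([-3.84929183e-05, -8.83234334e+01,  1.23461511e+00, -2.36156774e+01,
        1.68947928e-02,  6.59218742e-03, -6.60389469e-05]), 'position': array([164.77976759, 550.59080928, 207.83559353]), 'tool_rot': array([[-9.58013661e-01,  2.86722439e-01, -2.62056392e-04],
       [ 2.86722555e-01,  9.58013100e-01, -1.03779664e-03],
       [-4.65061266e-05, -1.06936083e-03, -9.99999427e-01]]), 'contact_force': array([-0.10549108, -0.56385704, -0.28764591]), 'wrist_torque': array([-0.02672559,  0.00395972, -0.02778064]), 'gripper_width': 85.02527600837294}
scene {'fx': 416.6646615924585, 'fy': 416.6646615924585, 'cx': 253.2178065386023, 'cy': 185.36240573428142, 'R': array([[-0.48221862,  0.87604131, -0.00410232],
       [ 0.70905546,  0.38754226, -0.58911065],
       [-0.51449544, -0.2869889 , -0.80804197]]), 't': array([ 144.31140765, -390.6149995 , 1590.88733331])} 0.0 3340.1016
top {'fx': 379.3429300716054, 'fy': 379.3429300716054, 'cx': 252.44292325375332, 'cy': 183.84221972870185, 'R': array([[ 0.01284522, -0.99944957,  0.03058675],
       [-0.99775298, -0.01482304, -0.06533961],
       [ 0.06575703, -0.02967872, -0.9973942 ]]), 't': array([ 116.21143038,  536.8799431 , 1179.55173313])} 0.0 2085.4016
wrist {'fx': 277.5034688295934, 'fy': 277.5034688295934, 'cx': 257.4092857207378, 'cy': 189.27747451049484, 'mount': array([[-1.06037871e-03, -9.61440337e-01, -2.75011553e-01,
         7.06184571e+01],
       [ 9.99999388e-01, -9.32747555e-04, -5.94872963e-04,
        -1.90142233e-01],
       [ 3.15418508e-04, -2.75012015e-01,  9.61440738e-01,
        -1.65564495e+02],
       [ 0.00000000e+00,  0.00000000e+00,  0.00000000e+00,
         1.00000000e+00]])} 0.0 1348.1915
```

View pics/a_scene.png

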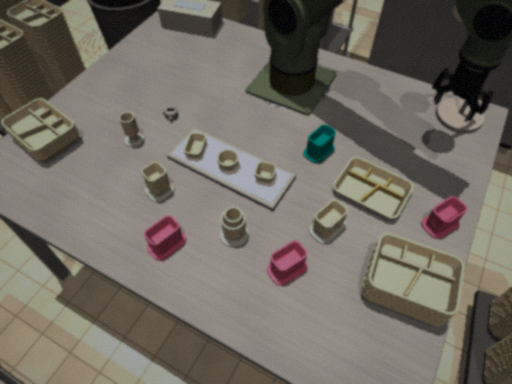

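View pics/a_top.png

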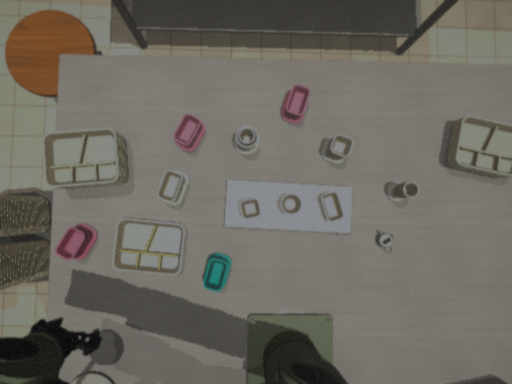

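View pics/a_wrist.png

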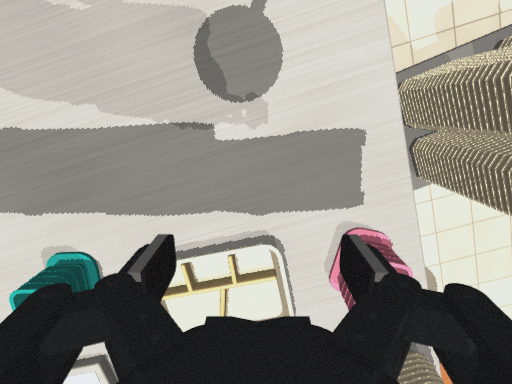

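```bash
cat > h.py <<'E'
import numpy as np, cv2
from station import *
def world(name,d,info=None,T=None):
    i=info or camera_info(name); v,u=np.mgrid[0:384,0:512]
    c=np.stack([(u-i['cx'])/i['fx']*d,(v-i['cy'])/i['fy']*d,d],-1)
    if name=='wrist':
        R,p=T; m=i['mount']; t=c@m[:3,:3].T+m[:3,3]; return t@np.array(R).T+p
    return (c-i['t'])@i['R']
E
python3 - <<'E'
from h import *
p=cv2.imread('pics/a_top.png'); d=np.load('pics/a_top.npy')
c=cv2.resize(p[100:270,130:440],None,fx=2.5,fy=2.5,interpolation=cv2.INTER_CUBIC); cv2.imwrite('pics/b.png',c)
W=world('top',d)
for n,(u,v) in dict(sq=(250,208),wide=(290,203),ob=(331,205),os=(173,187),ws=(247,138),ss=(338,148),ds=(403,190),tally=(385,240),tray=(150,246),tq=(217,271),pink1=(190,132),pink2=(295,104),pink3=(76,241)).items():
    w=W[v-30:v+31,u-30:u+31].reshape(-1,3)
    k=d[v-30:v+31,u-30:u+31].ravel()>0; w=w[k]
    zs=np.sort(w[:,2]); zt=zs[-30]
    q=w[w[:,2]>zt-4]; print(n,W[v,u].round(0),'ztop',zt.round(1),len(q),'mid',((q.max(0)+q.min(0))/2).round(1),'ext',(q.max(0)-q.min(0)).round(1))
print(W[200,200],W[300,150])
E
```

```text
sq [459. 130.  22.] ztop 57.6 106 mid [459.2 102.6  59. ] ext [ 67.  124.5  10.7]
wide [476.   5.  23.] ztop 61.2 121 mid [473.9  37.4  61.5] ext [ 64.9 127.5   8.6]
ob [ 472. -124.   21.] ztop 54.7 121 mid [468.6 -89.9  56.5] ext [ 91.9 134.   11.4]
os [520. 366.  49.] ztop 82.0 151 mid [524.1 371.1  82.1] ext [95.1 72.7  8.2]
ws [674. 143.  52.] ztop 110.9 76 mid [672.1 145.7 111. ] ext [47.7 44.2  8.2]
ss [ 646. -135.   65.] ztop 98.8 124 mid [ 649.6 -137.7   98.8] ext [66.6 70.1  8. ]
ds [ 518. -317.  107.] ztop 109.9 86 mid [ 520.9 -339.6  110.1] ext [47.4 49.6  8.1]
tally [ 365. -290.   33.] ztop 31.7 121 mid [ 366.7 -293.8   32.1] ext [40.4 40.8  8.8]
tray [336. 441.   1.] ztop 35.3 209 mid [339.8 434.3  34.7] ext [168.5 186.2   6.8]
tq [269. 228.  50.] ztop 82.5 136 mid [265.2 231.5  82.2] ext [93.2 69.2  7.5]
pink1 [690. 319.  49.] ztop 81.8 149 mid [694.1 324.8  81.4] ext [94.7 79.8  7.1]
pink2 [784.  -5.  49.] ztop 81.3 129 mid [790.9  -9.4  80.5] ext [93.3 73.1  6.3]
pink3 [354. 649.  52.] ztop 82.7 153 mid [350.9 654.9  82.4] ext [92.7 82.5  7.5]
[4.82454286e+02 2.88836795e+02 7.31077838e-03] [170.50381154 436.35199934   1.51807496]
```

View pics/b.png

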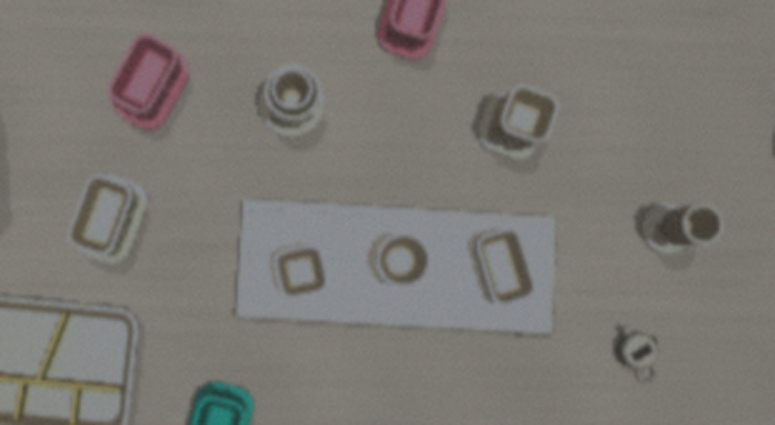

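```bash
python3 - <<'E'
from h import *
d=np.load('pics/a_top.npy'); W=world('top',d)
for n,(u,v,z) in dict(sq=(250,208,56),wide=(290,203,60),ob=(331,205,52),os=(173,187,80),ws=(247,138,88),dc=(247,138,110),ss=(338,148,98),ds=(403,190,110),pink1=(190,132,80)).items():
    w=W[v-30:v+31,u-30:u+31].reshape(-1,3)
    c=W[v,u,:2]
    q=w[(abs(w[:,2]-z)<6)&(np.hypot(*(w[:,:2]-c).T)<65)]
    r=cv2.minAreaRect(q[:,:2].astype(np.float32)); print(n,len(q),np.round(r[0],1),np.round(r[1],1),round(r[2],1),'z',np.median(q[:,2]).round(1))
E
```

```text
sq 150 [459.5 131.1] [61.8 61.5] 12.9 z 55.0
wide 145 [474.4   6.7] [63.8 67.5] 0.7 z 59.2
ob 181 [ 468.6 -120.5] [91.4 59. ] 17.4 z 51.4
os 200 [523.2 371. ] [58.5 91.6] 70.7 z 79.6
ws 162 [673.1 144.8] [65.8 65.8] 60.8 z 87.5
dc 84 [672.1 145.6] [47.7 44. ] 0.8 z 110.2
ss 153 [ 650.6 -137.7] [61.9 61.9] 71.5 z 97.1
ds 99 [ 520.9 -339.1] [47.1 48.4] 19.2 z 108.8
pink1 198 [694.5 324.3] [59.2 91.8] 63.9 z 79.5
```

>>> jog_arm(
  deltas=[
    [[0,-0.96,-0.39,0.02,0,0,0],[0,-0.96,-0.39,0.02,0,0,0],[0,-0.96,-0.39,0.02,0,0,0],[0,-0.96,-0.39,0.02,0,0,0],[0,-0.96,-0.39,0.02,0,0,0],[0,-0.96,-0.39,0.02,0,0,0],[0,-0.96,-0.39,0.02,0,0,0],[0,-0.96,-0.39,0.02,0,0,0],[0,-0.96,-0.39,0.02,0,0,0],[0,-0.96,-0.39,0.02,0,0,0]],
  ],
)

```text
time: 1.15
position: [412.2, 350.8, 199.7]
tool_rot: [[-0.96, 0.279, -0.004], [0.279, 0.96, -0.002], [0.003, -0.003, -1.0]]
contact_force: [-0.8, 0.2, 0.0]
gripper_width: 85.5
```

```bash
cat >> h.py <<'E'
def go(x,y,z,psi=None,n=None):
    """print tool shift/turn to reach target"""
    s=observe(); R=s['tool_rot']; p=s['position']
    ps=np.degrees(np.arctan2(R[1,1],R[0,1]))
    dl=R.T@(np.array([x,y,z])-p)
    # level & yaw: target rotation
    t=np.radians(ps if psi is None else psi); 
    T=np.array([[-np.sin(t),np.cos(t),0],[np.cos(t),np.sin(t),0],[0,0,-1.]])
    w=np.degrees(cv2.Rodrigues(R.T@T)[0].ravel())
    print('t',round(s['time'],2),'p',p.round(1),'psi',ps.round(2),'F',s['contact_force'].round(1),'w',round(s['gripper_width'],1),'q7',s['q'][6].round(2))
    print('shift shares',(dl/30).round(3),'turn shares',(w/8).round(3),'| tool mm',dl.round(1))
E
python3 -c "
from h import *
go(672.5,145.2,195)"
```

```text
t 1.15 p [412.2 350.8 199.7] psi 73.78 F [-0.8  0.2  0. ] w 85.5 q7 0.46
shift shares [-10.247  -4.157   0.142] turn shares [-0.024 -0.019 -0.   ] | tool mm [-307.4 -124.7    4.2]
```

>>> jog_arm(
  deltas=[
    [[0,-1,-0.41,0,0,0,0],[0,-1,-0.41,0,0,0,0],[0,-1,-0.41,0,0,0,0],[0,-1,-0.41,0,0,0,0],[0,-1,-0.41,0,0,0,0],[0,-1,-0.41,0,0,0,0],[0,-1,-0.41,0,0,0,0],[0,-1,-0.41,0,0,0,0],[0,-1,-0.41,0,0,0,0],[0,-1,-0.41,0,0,0,0]],
  ],
)

```text
time: 2.15
position: [674.6, 138.2, 197.4]
tool_rot: [[-0.96, 0.28, -0.007], [0.28, 0.96, -0.004], [0.006, -0.005, -1.0]]
contact_force: [0.3, 0.5, -0.0]
gripper_width: 85.6
```

>>> jog_arm(
  deltas=[
    [[0,-0.4,-0.2,0,0,0,0],[0,0,0,0,0,0,0],[0,0,0,0,0,0,0]],
  ],
)

```text
time: 2.45
position: [686.1, 124.9, 195.1]
tool_rot: [[-0.959, 0.284, -0.009], [0.284, 0.959, -0.005], [0.007, -0.008, -1.0]]
contact_force: [-0.4, -0.5, -0.9]
gripper_width: 85.4
```

```bash
cat >> h.py <<'E'
def look(name,cam='wrist'):
    s=observe(); p,d=camera(cam); cv2.imwrite(f'pics/{name}.png',p[:,:,::-1]); np.save(f'pics/{name}.npy',d)
    T=(s['tool_rot'],s['position']); W=world(cam,d,T=T)
    np.savez(f'pics/{name}_pose.npz',R=T[0],p=T[1]); return p,d,W
def rim(W,c,z,r=65,tol=5,dep=None):
    w=W.reshape(-1,3); q=w[(abs(w[:,2]-z)<tol)&(np.hypot(*(w[:,:2]-np.array(c)).T)<r)]
    R=cv2.minAreaRect(q[:,:2].astype(np.float32)); C=cv2.minEnclosingCircle(q[:,:2].astype(np.float32))
    print('n',len(q),'rect',np.round(R[0],1),np.round(R[1],1),round(R[2],1),'circ',np.round(C[0],1),round(2*C[1],1),'z med/90%',np.percentile(q[:,2],[50,90]).round(1)); return q
E
python3 -c "
from h import *
go(672.5,145.2,195)
p,d,W=look('c1')
rim(W,(672.5,145.2),110,r=40,tol=5);rim(W,(672.5,145.2),88,r=50,tol=5)
"
```

```text
t 2.45 p [686.1 124.9 195.1] psi 73.5 F [-0.4 -0.5 -0.9] w 85.4 q7 0.99
shift shares [0.628 0.521 0.003] turn shares [-0.055 -0.052 -0.   ] | tool mm [18.9 15.6  0.1]
n 902 rect [672.2 143.9] [47.9 48. ] 75.7 circ [672.4 144. ] 48.9 z med/90% [110.4 111.3]
n 1301 rect [672.4 142.4] [66.9 67.2] 77.0 circ [672.7 142.8] 67.9 z med/90% [88.  89.2]
```

View pics/c1.png

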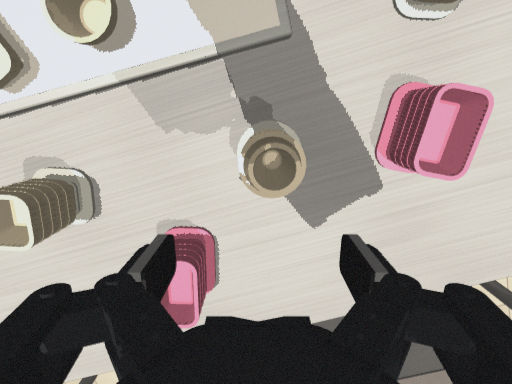

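```bash
python3 -c "
from h import *
d=np.load('pics/c1.npy'); i=camera_info('wrist'); v,u=np.mgrid[0:384,0:512]
c=np.stack([(u-i['cx'])/i['fx']*d,(v-i['cy'])/i['fy']*d,d],-1); m=i['mount']; t=c@m[:3,:3].T+m[:3,3]
for a,b in ((110,180),(335,400)):
    q=t[225:300,a:b].reshape(-1,3); k=d[225:300,a:b].ravel(); q=q[(k>100)&(q[:,2]<20)]
    print(len(q),np.percentile(q[:,2],[90,98,99.5]).round(1),q[q[:,2]>-25].min(0).round(1),q[q[:,2]>-25].max(0).round(1))
"
```

```text
Traceback (most recent call last):
ValueError: zero-size array to reduction operation minimum which has no identity
```

```bash
python3 -c "
from h import *
d=np.load('pics/c1.npy'); i=camera_info('wrist'); v,u=np.mgrid[0:384,0:512]
c=np.stack([(u-i['cx'])/i['fx']*d,(v-i['cy'])/i['fy']*d,d],-1); m=i['mount']; t=c@m[:3,:3].T+m[:3,3]
for v in (238,245,255,265):
  for u in (145,155,163,168,345,352,360,370): print(v,u,d[v,u].round(0),t[v,u].round(1))
"
```

```text
238 145 395.0 [-104.6 -160.6  195.3]
238 155 133.0 [ 11.8 -49.3 -44.3]
238 163 133.0 [ 11.7 -45.5 -44.2]
238 168 133.0 [ 11.5 -43.2 -43.9]
238 345 136.0 [ 10.4  42.5 -41.7]
238 352 133.0 [ 11.6  45.  -44.3]
238 360 133.0 [ 11.4  49.  -43.7]
238 370 393.0 [-104.   159.   193.5]
245 145 134.0 [  8.  -54.5 -44.3]
245 155 125.0 [ 12.  -46.5 -52. ]
245 163 0.0 [  70.6   -0.2 -165.6]
245 168 133.0 [  8.4 -43.1 -45. ]
245 345 135.0 [  7.5  42.2 -43.4]
245 352 126.0 [ 11.5  42.8 -51.1]
245 360 126.0 [ 11.5  46.3 -51.3]
245 370 134.0 [  7.7  54.2 -43.8]
255 145 117.0 [ 11.8 -47.7 -60.6]
255 155 118.0 [ 11.2 -44.  -59.5]
255 163 125.0 [  7.8 -42.8 -53.5]
255 168 133.0 [  4.  -43.  -46.7]
255 345 135.0 [  2.6  42.4 -44.4]
255 352 126.0 [  7.2  42.7 -52.5]
255 360 117.0 [ 11.7  43.  -60.6]
255 370 117.0 [ 11.9  47.1 -60.9]
265 145 109.0 [ 12.1 -44.5 -68.9]
265 155 116.0 [  8.5 -43.  -63. ]
265 163 125.0 [  3.4 -42.9 -54.7]
265 168 132.0 [ -0.5 -43.  -48.2]
265 345 136.0 [ -2.5  42.6 -45. ]
265 352 126.0 [  3.   42.6 -54. ]
265 360 116.0 [  8.2  42.6 -62.7]
265 370 109.0 [ 12.1  43.9 -69.1]
```

```bash
python3 -c "
from h import *
p=cv2.imread('pics/c1.png'); d=np.load('pics/c1.npy')
a=cv2.convertScaleAbs(p[200:350,80:430],alpha=1.5,beta=40)
cv2.imwrite('pics/c1b.png',cv2.resize(a,None,fx=2.2,fy=2.2,interpolation=cv2.INTER_CUBIC))"
```

```text
(no output)
```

View pics/c1b.png

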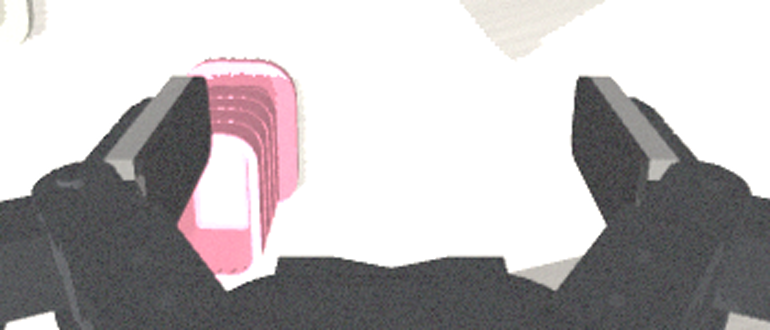

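>>> jog_arm(
  deltas=[
    [[0.4,0.6,0.5,0,0,0,0],[0.4,0,0,0,0,0,0],[0.4,0,0,0,0,0,0],[0.4,0,0,0,0,0,0],[0.4,0,0,0,0,0,0]],
  ],
)

```text
time: 3.0
position: [670.8, 147.9, 196.1]
tool_rot: [[-0.96, 0.28, -0.009], [0.28, 0.96, -0.005], [0.007, -0.007, -1.0]]
contact_force: [-0.4, -0.2, -0.7]
gripper_width: 51.4
```

```bash
python3 -c "
from h import *
go(672.4,144,195,73.5)
p,d,W=look('c2')
rim(W,(672.5,145.2),110,r=40,tol=5);rim(W,(672.5,145.2),88,r=50,tol=5)
cv2.imwrite('pics/c2b.png',cv2.resize(cv2.convertScaleAbs(p[:,:,::-1],alpha=1.3,beta=40),None,fx=1.5,fy=1.5))
i=camera_info('wrist'); v,u=np.mgrid[0:384,0:512]
c=np.stack([(u-i['cx'])/i['fx']*d,(v-i['cy'])/i['fy']*d,d],-1); m=i['mount']; t=c@m[:3,:3].T+m[:3,3]
k=(d>100)&(d<240)&(abs(t[...,1])<70)&(t[...,2]<60)
q=t[k]; 
for z in range(-80,30,5):
  a=q[(q[:,2]>=z)&(q[:,2]<z+5)]
  if len(a): print(z,len(a),a.min(0).round(1),a.max(0).round(1))
"
```

```text
t 3.0 p [670.8 147.9 196.1] psi 73.72 F [-0.4 -0.2 -0.7] w 51.4 q7 0.96
shift shares [-0.088 -0.109  0.037] turn shares [-0.05  -0.052  0.027] | tool mm [-2.6 -3.3  1.1]
n 856 rect [672.3 143.9] [48.  48.7] 78.2 circ [672.5 144.1] 49.1 z med/90% [110.4 111.3]
n 1165 rect [672.6 142.8] [67.4 67.2] 36.2 circ [672.8 142.7] 68.2 z med/90% [88.  89.6]
-80 1654 [-11.6 -58.6 -80. ] [ 14.9  58.7 -75. ]
-75 1020 [  6.8 -57.1 -75. ] [ 15.3  56.9 -70. ]
-70 345 [ -1.6 -49.  -70. ] [ 14.7  48.  -65. ]
-65 697 [-10.1 -32.4 -65. ] [ 12.8  34.9 -60. ]
-60 452 [-10.5 -39.1 -60. ] [ 12.7  38.7 -55. ]
-55 477 [-10.1 -39.2 -55. ] [ 12.5  38.9 -50. ]
-50 421 [-10.3 -39.3 -50. ] [ 12.5  39.  -45. ]
-45 381 [-10.2 -39.5 -45. ] [ 12.5  39.  -40. ]
-40 342 [-10.  -39.5 -40. ] [ 12.4  39.  -35. ]
-35 234 [-10.7 -37.9 -35. ] [ 12.2  37.4 -30. ]
-30 85 [-10.1 -28.5 -30. ] [ 11.1  25.6 -25.2]
```

View pics/c2b.png

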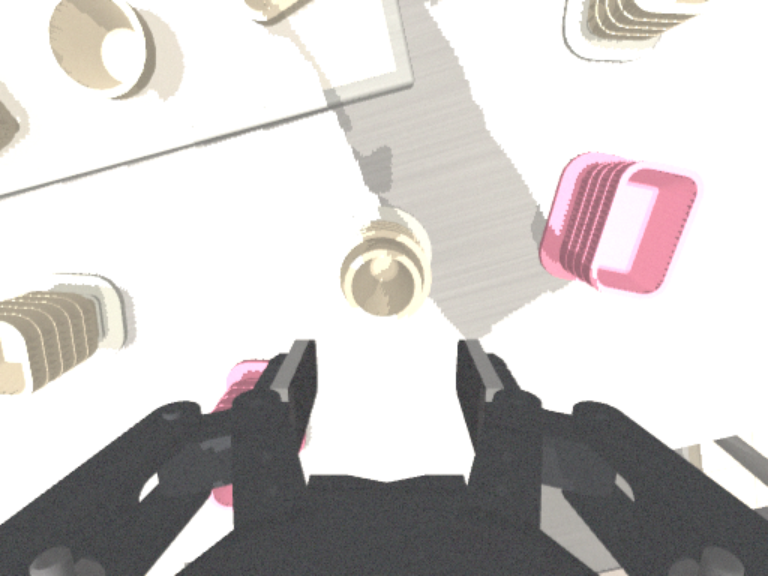

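```bash
python3 -c "
from h import *
p,d,W=look('c3','scene')
s=observe();P=s['position'];i=camera_info('scene')
def pr(X): c=i['R']@X+i['t']; return (i['fx']*c[0]/c[2]+i['cx'],i['fy']*c[1]/c[2]+i['cy'],c[2])
print(pr(P),pr(P+[0,0,30]))
u,v,_=pr(P); u,v=int(u),int(v)
a=p[max(0,v-70):v+60,u-80:u+80,::-1]
cv2.imwrite('pics/c3b.png',cv2.resize(cv2.convertScaleAbs(a,alpha=1.5,beta=30),None,fx=4,fy=4,interpolation=cv2.INTER_CUBIC)); print(u-80,max(0,v-70))
k=(np.hypot(W[...,0]-P[0],W[...,1]-P[1])<45)&(W[...,2]>150)&(W[...,2]<400)
q=W[k]
for z in range(180,300,8):
  b=q[(q[:,2]>=z)&(q[:,2]<z+8)]
  if len(b): print(z,len(b),b.min(0).round(0),b.max(0).round(0))
"
```

```text
(np.float64(233.07120531654593), np.float64(196.07110441442416), np.float64(1044.929215049461)) (np.float64(232.54248567003356), np.float64(189.11084270684498), np.float64(1020.6879560818303))
153 126
220 12 [655. 119. 222.] [688. 177. 227.]
228 30 [653. 110. 228.] [690. 186. 236.]
236 27 [653. 117. 236.] [689. 185. 244.]
244 27 [654. 113. 244.] [691. 185. 252.]
252 27 [657. 115. 252.] [690. 185. 260.]
260 21 [660. 109. 260.] [692. 183. 268.]
268 39 [664. 107. 268.] [695. 186. 276.]
276 14 [662. 104. 276.] [692. 186. 283.]
284 54 [669. 119. 284.] [695. 181. 292.]
292 33 [676. 117. 292.] [696. 179. 299.]
```

View pics/c3b.png

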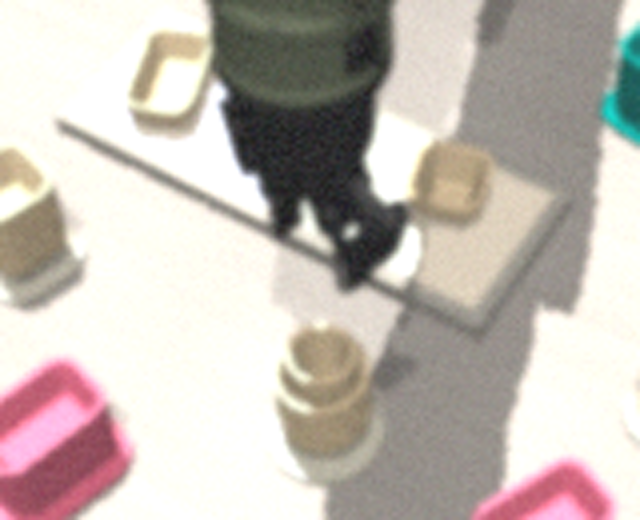

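>>> jog_arm(
  deltas=[
    [[0,-0.09,-0.11,0,-0.05,-0.05,0],[0,0,0,0,0,0,0],[0,0,0,0,0,0,0],[0,0,0,0,0,0,0],[0,0,0,0,0,0,0]],
  ],
)

```text
time: 3.6
position: [672.9, 142.6, 195.9]
tool_rot: [[-0.96, 0.282, 0.0], [0.282, 0.96, 0.0], [-0.0, 0.0, -1.0]]
contact_force: [1.5, -0.3, -0.1]
gripper_width: 85.1
```

```bash
python3 -c "
from h import *
go(672.4,144,65,73.5)"
```

```text
t 3.6 p [672.9 142.6 195.9] psi 73.64 F [ 1.5 -0.3 -0.1] w 85.1 q7 0.97
shift shares [0.029 0.038 4.363] turn shares [0.002 0.001 0.017] | tool mm [  0.9   1.1 130.9]
```

>>> jog_arm(
  deltas=[
    [[0,0.03,0.04,0.9,0,0,0],[0,0,0,1,0,0,0],[0,0,0,1,0,0,0],[0,0,0,0.6,0,0,0],[0,0,0,0.3,0,0,0],[0,0,0,0,0,0,0]],
  ],
)

```text
time: 4.2
position: [673.1, 144.7, 78.8]
tool_rot: [[-0.96, 0.281, 0.003], [0.281, 0.96, 0.001], [-0.002, 0.002, -1.0]]
contact_force: [-0.8, -1.0, -0.3]
gripper_width: 85.4
```

```bash
python3 -c "
from h import *
go(672.4,144,65,73.5)
p,d,W=look('c4')"
```

```text
t 4.2 p [673.1 144.7  78.8] psi 73.66 F [-0.8 -1.  -0.3] w 85.4 q7 0.94
shift shares [ 0.016 -0.031  0.461] turn shares [0.013 0.015 0.02 ] | tool mm [ 0.5 -0.9 13.8]
```

View pics/c4.png

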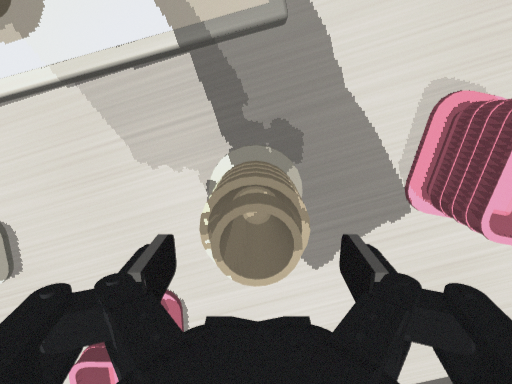

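>>> jog_arm(
  deltas=[
    [[0,0.02,-0.03,0.46,0,0,0],[0,0,0,0,0,0,0],[0.35,0,0,0,0,0,0],[0.6,0,0,0,0,0,0],[0.6,0,0,0,0,0,0],[0.6,0,0,0,0,0,0],[0.6,0,0,0,0,0,0]],
  ],
)

```text
time: 4.95
position: [674.7, 144.5, 69.3]
tool_rot: [[-0.959, 0.282, 0.01], [0.282, 0.959, 0.003], [-0.008, 0.005, -1.0]]
contact_force: [0.1, -0.6, 0.8]
gripper_width: 46.3
```

```bash
python3 -c "
from h import *
go(672.4,144,65,73.5)
p,d,W=look('c5')"
```

```text
t 4.95 p [674.7 144.5  69.3] psi 73.64 F [ 0.1 -0.6  0.8] w 46.3 q7 0.94
shift shares [ 0.071 -0.038  0.143] turn shares [0.037 0.06  0.017] | tool mm [ 2.1 -1.1  4.3]
```

View pics/c5.png

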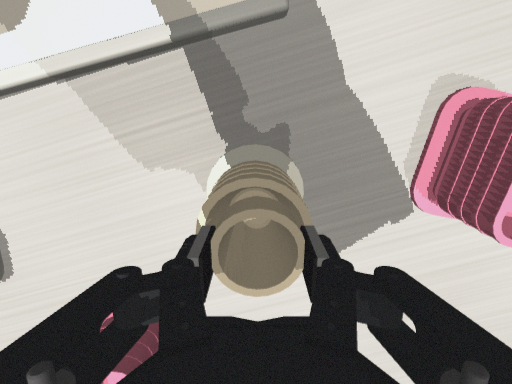

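>>> jog_arm(
  deltas=[
    [[0.6,0,0,-0.5,0.04,0.06,0],[0.6,0,0,-0.9,0,0,0],[0.6,0,0,-1,0,0,0],[0.6,0,0,-1,0,0,0],[0.6,0,0,-0.7,0,0,0]],
  ],
)

```text
time: 5.5
position: [672.9, 144.2, 193.2]
tool_rot: [[-0.96, 0.281, -0.007], [0.281, 0.96, -0.002], [0.006, -0.004, -1.0]]
contact_force: [-0.6, -0.0, 0.0]
gripper_width: 46.2
```

```bash
python3 -c "
from h import *
go(598,-361,185,73.5)
p,d,W=look('c6')"
```

```text
t 5.5 p [672.9 144.2 193.2] psi 73.66 F [-0.6 -0.   0. ] w 46.2 q7 0.96
shift shares [ -2.343 -16.862   0.322] turn shares [-0.026 -0.044  0.02 ] | tool mm [ -70.3 -505.8    9.6]
```

View pics/c6.png

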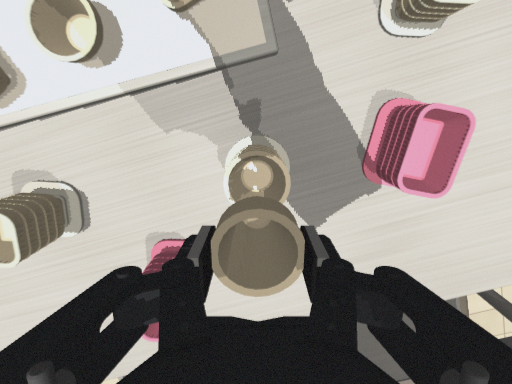

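```bash
cat >> h.py <<'E'
def toolpts(d):
    i=camera_info('wrist'); v,u=np.mgrid[0:384,0:512]
    c=np.stack([(u-i['cx'])/i['fx']*d,(v-i['cy'])/i['fy']*d,d],-1); m=i['mount']; return c@m[:3,:3].T+m[:3,3]
def cream(p): # RGB
    h=cv2.cvtColor(p,cv2.COLOR_RGB2HSV); return (h[...,0]>12)&(h[...,0]<30)&(h[...,1]>45)&(h[...,2]>70)
def held(name,rmax=60):
    p=cv2.imread(f'pics/{name}.png')[:,:,::-1].copy(); d=np.load(f'pics/{name}.npy'); t=toolpts(d)
    k=cream(p)&(d>90)&(np.hypot(t[...,0],t[...,1])<rmax)&(t[...,2]<5)
    z=t[k][:,2]; zr=np.percentile(z,5); q=t[k&(t[...,2]<zr+5)]
    C=cv2.minEnclosingCircle(q[:,:2].astype(np.float32)); R=cv2.minAreaRect(q[:,:2].astype(np.float32))
    print('held n',len(q),'rim z(tool)',np.percentile(z,[1,5,10,20]).round(1),'circ',np.round(C[0],1),round(2*C[1],1),'rect',np.round(R[0],1),np.round(R[1],1),round(R[2],1),'x range',q[:,0].min().round(1),q[:,0].max().round(1)); return q
E
python3 -c "
from h import *
held('c6')"
```

```text
held n 2867 rim z(tool) [-43.  -42.5 -42.2 -41.7] circ [1.5 0.1] 49.6 rect [ 1.5 -0.3] [49.5 46.5] 1.1 x range -23.2 26.3
```

>>> jog_arm(
  deltas=[
    [[0.6,-0.14,-1,0.02,-0.03,-0.04,0],[0.6,-0.14,-1,0.02,0,0,0],[0.6,-0.14,-1,0.02,0,0,0],[0.6,-0.14,-1,0.02,0,0,0],[0.6,-0.14,-1,0.02,0,0,0],[0.6,-0.14,-1,0.02,0,0,0],[0.6,-0.14,-1,0.02,0,0,0],[0.6,-0.14,-1,0.02,0,0,0],[0.6,-0.14,-1,0.02,0,0,0],[0.6,-0.14,-1,0.02,0,0,0]],
  ],
)

```text
time: 6.55
position: [628.6, -161.0, 188.8]
tool_rot: [[-0.962, 0.274, 0.005], [0.274, 0.962, 0.005], [-0.004, 0.006, -1.0]]
contact_force: [0.0, 0.2, -0.5]
gripper_width: 46.3
```

```bash
python3 -c "
from h import *
go(598,-361,185,73.5)"
```

```text
t 6.55 p [ 628.6 -161.   188.8] psi 74.08 F [ 0.   0.2 -0.5] w 46.3 q7 1.39
shift shares [-0.848 -6.69   0.091] turn shares [0.042 0.025 0.072] | tool mm [ -25.4 -200.7    2.7]
```

>>> jog_arm(
  deltas=[
    [[0.6,-0.13,-1,0.02,0.04,0.03,0.07],[0.6,-0.13,-1,0.02,0,0,0],[0.6,-0.13,-1,0.02,0,0,0],[0.6,-0.13,-1,0.02,0,0,0],[0.6,-0.13,-1,0.02,0,0,0],[0.6,-0.13,-0.9,0.02,0,0,0],[0.6,-0.1,-0.3,0,0,0,0],[0.6,0,0,0,0,0,0],[0.6,0,0,0,0,0,0]],
  ],
)

```text
time: 7.45
position: [597.4, -357.9, 182.7]
tool_rot: [[-0.958, 0.288, -0.003], [0.288, 0.958, 0.0], [0.003, -0.001, -1.0]]
contact_force: [0.1, 0.6, -0.5]
gripper_width: 46.2
```

```bash
python3 -c "
from h import *
go(598,-361,185,73.5)
p,d,W=look('d1')
rim(W,(520.9,-339),110,r=40,tol=5);held('d1')
"
```

```text
t 7.45 p [ 597.4 -357.9  182.7] psi 73.24 F [ 0.1  0.6 -0.5] w 46.2 q7 1.67
shift shares [-0.05  -0.092 -0.076] turn shares [-0.005 -0.022 -0.032] | tool mm [-1.5 -2.8 -2.3]
n 1203 rect [ 520.  -341.7] [48.3 48.4] 73.4 circ [ 520.2 -341.6] 48.9 z med/90% [109.8 110.8]
held n 2806 rim z(tool) [-43.1 -42.4 -42.1 -41.6] circ [  1.1 -16.9] 81.2 rect [  5.2 -13.8] [48.8 76.3] 14.6 x range -22.5 26.1
```

View pics/d1.png

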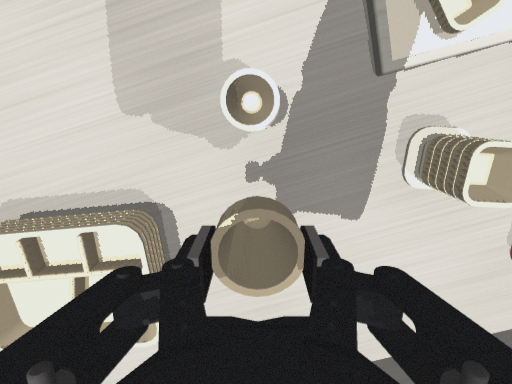

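>>> jog_arm(
  deltas=[
    [[0.6,0.9,-0.08,0.3,0,0,0],[0.6,0.9,-0.08,0.3,0,0,0],[0.6,0.6,-0.08,0.3,0,0,0],[0.6,0,0,0,0,0,0],[0.6,0,0,0,0,0,0]],
  ],
)

```text
time: 8.0
position: [526.6, -336.9, 156.1]
tool_rot: [[-0.96, 0.281, -0.0], [0.281, 0.96, 0.002], [0.001, 0.001, -1.0]]
contact_force: [0.5, -0.3, 0.9]
gripper_width: 45.8
```

```bash
python3 -c "
from h import *
go(521.7,-341.9,140,73.5)
p,d,W=look('d2')
rim(W,(520.9,-339),110,r=40,tol=4)
"
```

```text
t 8.0 p [ 526.6 -336.9  156.1] psi 73.68 F [ 0.5 -0.3  0.9] w 45.8 q7 1.66
shift shares [ 0.11  -0.208  0.535] turn shares [ 0.01  -0.005  0.023] | tool mm [ 3.3 -6.2 16. ]
n 676 rect [ 512.3 -340.7] [48.5 32.9] 83.5 circ [ 520.  -341.8] 49.1 z med/90% [109.9 110.8]
```

View pics/d2.png

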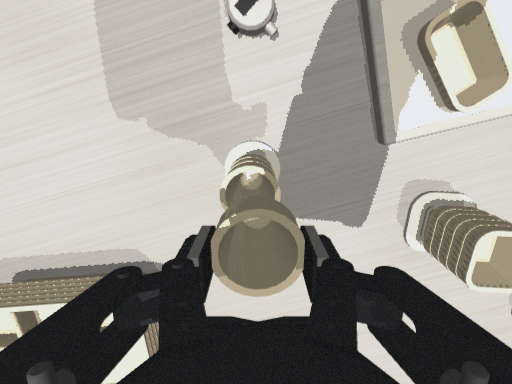

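>>> jog_arm(
  deltas=[
    [[0.6,0.11,-0.2,0.3,0,0,0.02],[0.6,0,0,0.3,0,0,0],[0.6,0,0,0,0,0,0]],
  ],
)

```text
time: 8.35
position: [522.9, -341.3, 136.3]
tool_rot: [[-0.959, 0.282, 0.0], [0.282, 0.959, 0.002], [0.0, 0.002, -1.0]]
contact_force: [-0.3, 0.3, -0.4]
gripper_width: 46.5
```

```bash
python3 -c "
from h import *
go(521.7,-341.9,94,73.5)
p,d,W=look('d3')
rim(W,(520.9,-339),110,r=40,tol=4)
held('d3')
"
```

```text
t 8.35 p [ 522.9 -341.3  136.3] psi 73.6 F [-0.3  0.3 -0.4] w 46.5 q7 1.67
shift shares [ 0.033 -0.033  1.411] turn shares [ 0.012 -0.     0.013] | tool mm [ 1.  -1.  42.3]
n 653 rect [ 509.4 -339. ] [48.5 27. ] 75.6 circ [ 519.  -341.5] 48.6 z med/90% [109.9 110.8]
held n 2858 rim z(tool) [-43.  -42.5 -42.2 -41.7] circ [ -0.3 -12.2] 72.3 rect [ 3.8 -8.5] [48.9 66.3] 14.1 x range -23.0 26.1
```

Descend gently, with small steps near the end.

>>> jog_arm(
  deltas=[
    [[0.6,0.03,-0.03,0.5,0.01,0,0],[0.6,0,0,0.4,0,0,0],[0.6,0,0,0.25,0,0,0],[0.6,0,0,0.1,0,0,0],[0.6,0,0,0,0,0,0]],
  ],
)

```text
time: 8.9
position: [522.8, -342.2, 97.9]
tool_rot: [[-0.959, 0.282, 0.001], [0.282, 0.959, -0.0], [-0.001, 0.0, -1.0]]
contact_force: [0.4, -0.3, -0.4]
gripper_width: 46.2
```

```bash
python3 -c "
from h import *
go(521.7,-341.9,93,73.5)
"
```

```text
t 8.9 p [ 522.8 -342.2   97.9] psi 73.6 F [ 0.4 -0.3 -0.4] w 46.2 q7 1.66
shift shares [ 0.039 -0.002  0.162] turn shares [0.001 0.01  0.012] | tool mm [ 1.2 -0.   4.9]
```

>>> jog_arm(
  deltas=[
    [[0.6,0.04,0,0.12,0,0.01,0],[0.6,0,0,0.06,0,0,0],[0.6,0,0,0,0,0,0]],
  ],
)

```text
time: 9.2
position: [522.0, -342.0, 92.9]
tool_rot: [[-0.959, 0.282, 0.001], [0.282, 0.959, -0.0], [-0.001, -0.0, -1.0]]
contact_force: [0.9, -0.7, -0.1]
gripper_width: 46.2
```

```bash
python3 -c "
from h import *
go(521.7,-341.9,93,73.5)
p,d,W=look('d4');held('d4',35)
"
```

```text
t 9.2 p [ 522.  -342.    92.9] psi 73.6 F [ 0.9 -0.7 -0.1] w 46.2 q7 1.65
shift shares [ 0.01   0.001 -0.005] turn shares [-0.001  0.007  0.012] | tool mm [ 0.3  0.  -0.1]
held n 2813 rim z(tool) [-43.  -42.4 -42.1 -41.6] circ [ 1.5 -0.3] 49.5 rect [ 1.6 -0.3] [49.2 46.3] 0.7 x range -23.0 26.1
```

View pics/d4.png

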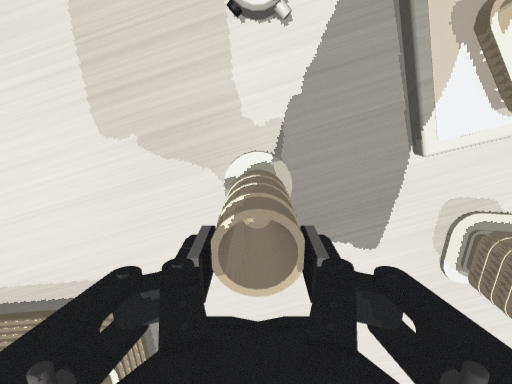

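>>> jog_arm(
  deltas=[
    [[0,0,0,0,0,0,0],[0,0,0,0,0,0,0],[0,0,0,0,0,0,0],[0,0,0,-0.2,0,0,0],[0,0,0,-1,0,0,0],[0,0,0,-1,0,0,0],[0,0,0,-1,0,0,0]],
  ],
)

```text
time: 9.95
position: [520.7, -341.2, 190.4]
tool_rot: [[-0.959, 0.282, -0.003], [0.282, 0.959, 0.002], [0.004, 0.001, -1.0]]
contact_force: [0.0, 0.2, 0.1]
gripper_width: 85.2
```

```bash
python3 -c "
from h import *
go(521.7,-341.9,93,73.5)
p,d,W=look('d5');rim(W,(520.9,-341),132,r=40,tol=6); rim(W,(520.9,-341),110,r=40,tol=4)
"
```

```text
t 9.95 p [ 520.7 -341.2  190.4] psi 73.61 F [0.  0.2 0.1] w 85.2 q7 1.68
shift shares [-0.052 -0.018  3.246] turn shares [ 0.009 -0.027  0.014] | tool mm [-1.6 -0.6 97.4]
n 1090 rect [ 520.4 -342.1] [48.4 48.4] 72.8 circ [ 520.6 -342. ] 49.3 z med/90% [131.8 132.8]
n 343 rect [ 516.2 -339.1] [41.6 41.6] 10.4 circ [ 514.5 -339.5] 46.9 z med/90% [110.1 112.8]
```

View pics/d5.png

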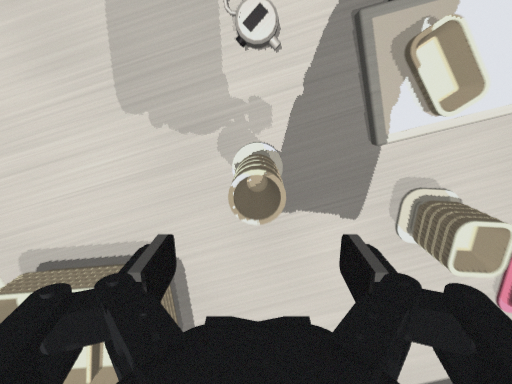

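```bash
python3 -c "
from h import *
go(468.6,-120.5,150,107)
"
```

```text
t 10.0 p [ 522.3 -342.   195.5] psi 73.6 F [ 0.9 -1.1  7.8] w 85.2 q7 1.68
shift shares [3.806 6.579 1.505] turn shares [-0.007  0.017 -4.175] | tool mm [114.2 197.4  45.2]
```

>>> jog_arm(
  deltas=[
    [[0,0.54,0.94,0.1,0,0,0],[0,0.54,0.94,0.2,0,0,0],[0,0.54,0.94,0.2,0,0,0],[0,0.54,0.94,0.2,0,0,0],[0,0.54,0.94,0.2,0,0,0],[0,0.54,0.9,0.2,0,0,0],[0,0.3,0.5,0.2,0,0,-0.9],[0,0,0,0.1,0,0,-1],[0,0,0,0,0,0,-1],[0,0,0,0,0,0,-1]],
  ],
)

```text
time: 11.0
position: [471.8, -128.7, 156.9]
tool_rot: [[-0.962, -0.273, 0.012], [-0.273, 0.962, -0.005], [-0.01, -0.008, -1.0]]
contact_force: [-0.7, -0.1, 0.5]
gripper_width: 85.4
```

```bash
python3 -c "
from h import *
go(468.6,-120.5,150,107.4)
"
```

```text
t 11.0 p [ 471.8 -128.7  156.9] psi 105.82 F [-0.7 -0.1  0.5] w 85.4 q7 1.71
shift shares [0.03  0.294 0.229] turn shares [-0.06   0.073 -0.197] | tool mm [0.9 8.8 6.9]
```

>>> jog_arm(
  deltas=[
    [[0,0.03,0.29,0.2,-0.06,0.07,-0.2],[0,0,0,0,0,0,0],[0,0,0,0,0,0,0]],
  ],
)

```text
time: 11.3
position: [468.5, -120.0, 150.8]
tool_rot: [[-0.955, -0.297, 0.0], [-0.297, 0.955, 0.001], [-0.0, 0.001, -1.0]]
contact_force: [-0.3, -1.0, 0.3]
gripper_width: 84.9
```

```bash
python3 -c "
from h import *
go(468.6,-120.5,150,107.4)
p,d,W=look('e1'); rim(W,(468.6,-120.5),52,r=65,tol=4)
"
```

```text
t 11.3 p [ 468.5 -120.   150.8] psi 107.3 F [-0.3 -1.   0.3] w 84.9 q7 1.71
shift shares [ 0.001 -0.016  0.027] turn shares [ 0.005  0.003 -0.012] | tool mm [ 0.  -0.5  0.8]
n 1661 rect [ 468.1 -122.5] [91.9 58.2] 17.1 circ [ 468.  -122.6] 96.9 z med/90% [51.8 52.8]
```

View pics/e1.png

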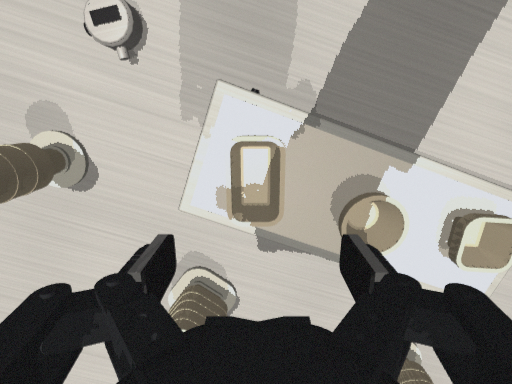

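```bash
python3 -c "
from h import *
for n in ('c4','c2','d4'):
    p=cv2.imread(f'pics/{n}.png'); d=np.load(f'pics/{n}.npy'); t=toolpts(d)
    k=(p.max(2)<70+30)&(p.max(2).astype(int)-p.min(2)<18)&(d>100)&(d<170)&(abs(t[...,1])>20)&(abs(t[...,1])<60)
    for s in (-1,1):
        q=t[k&(t[...,1]*s>0)]; q=q[q[:,2]>-75]
        print(n,s,np.sort(q[:,2])[[-200,-100,-50,-20,-5]].round(1), q[q[:,2]>np.sort(q[:,2])[-100]].mean(0).round(1))
"
python3 -c "
from h import *
go(468.1,-122.5,30,107.1)"
```

```text
c4 -1 [-43.5 -40.8 -39.  -37.7 -36.5] [  1.4 -42.5 -38.9]
c4 1 [-43.1 -40.6 -38.7 -37.4 -36.5] [  1.6  43.1 -38.7]
c2 -1 [-36.4 -33.1 -30.7 -28.8 -27.4] [  3.6 -26.2 -30.5]
c2 1 [-36.6 -33.2 -30.9 -28.3 -26.7] [  3.2  26.7 -30.4]
d4 -1 [-40.5 -35.9 -33.1 -31.1 -29.5] [ 10.6 -27.1 -32.8]
d4 1 [-40.6 -35.8 -33.2 -30.6 -29.3] [ 10.6  27.7 -32.8]
t 11.35 p [ 468.5 -119.9  150.8] psi 107.32 F [-0.2 -0.2 -0.5] w 85.2 q7 1.71
shift shares [ 0.039 -0.081  4.026] turn shares [0.005 0.003 0.027] | tool mm [  1.2  -2.4 120.8]
```

>>> jog_arm(
  deltas=[
    [[0,0.04,-0.08,0.8,0,0,0.03],[0,0,0,1,0,0,0],[0,0,0,1,0,0,0],[0,0,0,0.7,0,0,0],[0,0,0,0.4,0,0,0],[0,0,0,0.1,0,0,0],[0,0,0,0,0,0,0]],
  ],
)

```text
time: 12.05
position: [469.7, -123.5, 27.7]
tool_rot: [[-0.96, -0.279, 0.004], [-0.279, 0.96, -0.002], [-0.003, -0.003, -1.0]]
contact_force: [0.6, 0.5, 0.6]
gripper_width: 85.4
```

```bash
python3 -c "
from h import *
go(468.1,-122.5,11.5,107.1)"
```

```text
t 12.05 p [ 469.7 -123.5   27.7] psi 106.21 F [0.6 0.5 0.6] w 85.4 q7 1.6
shift shares [0.043 0.048 0.541] turn shares [-0.023  0.021 -0.111] | tool mm [ 1.3  1.4 16.2]
```

>>> jog_arm(
  deltas=[
    [[0,0.04,0.05,0.45,-0.02,0.02,-0.11],[0,0,0,0.1,0,0,0],[0,0,0,0,0,0,0]],
  ],
)

```text
time: 12.35
position: [469.3, -122.9, 13.0]
tool_rot: [[-0.957, -0.291, 0.003], [-0.291, 0.957, -0.001], [-0.003, -0.002, -1.0]]
contact_force: [-0.6, -0.4, 0.3]
gripper_width: 85.5
```

```bash
python3 -c "
from h import *
go(468.1,-122.5,11.5,107.1)"
```

```text
t 12.35 p [ 469.3 -122.9   13. ] psi 106.95 F [-0.6 -0.4  0.3] w 85.5 q7 1.6
shift shares [0.034 0.025 0.051] turn shares [-0.016  0.018 -0.019] | tool mm [1.  0.7 1.5]
```

>>> jog_arm(
  deltas=[
    [[0,0.03,0.02,0.05,-0.02,0.02,-0.02],[0.2,0,0,0,0,0,0],[0.5,0,0,0,0,0,0],[0.5,0,0,0,0,0,0],[0.5,0,0,0,0,0,0],[0.5,0,0,0,0,0,0]],
  ],
)

```text
time: 12.95
position: [469.2, -123.1, 14.0]
tool_rot: [[-0.956, -0.292, 0.003], [-0.292, 0.956, -0.0], [-0.002, -0.001, -1.0]]
contact_force: [0.4, 0.2, -0.1]
gripper_width: 56.3
```

```bash
python3 -c "
from h import *
go(468.1,-122.5,11.5,107.1)
p,d,W=look('e2'); held('e2',62)"
```

```text
t 12.95 p [ 469.2 -123.1   14. ] psi 107.01 F [ 0.4  0.2 -0.1] w 56.3 q7 1.6
shift shares [0.031 0.03  0.084] turn shares [-0.008  0.016 -0.012] | tool mm [0.9 0.9 2.5]
held n 3585 rim z(tool) [-39.2 -38.6 -38.  -35.2] circ [ 2.1 10.4] 102.9 rect [1.3 1.6] [84.7 92.8] 52.7 x range -41.4 47.2
```

View pics/e2.png

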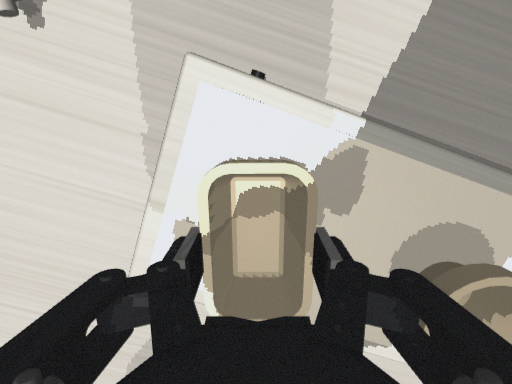

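>>> jog_arm(
  deltas=[
    [[0.5,0,0,-0.5,0,0,0],[0.5,0,0,-1,0,0,0],[0.5,0,0,-1,0,0,0],[0.5,0,0.5,-1,0,0,0],[0.5,0,0.9,-1,0,0,0],[0.5,0,1,-0.5,0,0,0],[0.5,0,1,0,0,0,0.5],[0.5,0,1,0,0,0,0.5],[0.5,0,1,0,0,0,0.5],[0.5,0,1,0,0,0,0.5]],
  ],
)

```text
time: 14.0
position: [423.4, 66.2, 169.9]
tool_rot: [[-1.0, -0.001, 0.002], [-0.001, 1.0, -0.0], [-0.002, -0.0, -1.0]]
contact_force: [1.2, -0.2, -1.1]
gripper_width: 56.3
```

```bash
python3 -c "
from h import *
go(613,339,170,70.5)"
```

```text
t 14.0 p [423.4  66.2 169.9] psi 90.06 F [ 1.2 -0.2 -1.1] w 56.3 q7 1.13
shift shares [-6.33   9.086  0.01 ] turn shares [0.003 0.017 2.445] | tool mm [-189.9  272.6    0.3]
```

>>> jog_arm(
  deltas=[
    [[0.5,-0.6,0.95,0,0,0,0],[0.5,-0.65,0.95,0,0,0,0],[0.5,-0.65,0.95,0,0,0,0],[0.5,-0.65,0.95,0,0,0,0],[0.5,-0.65,0.95,0,0,0,0],[0.5,-0.65,0.95,0,0,0,0.5],[0.5,-0.7,0.9,0,0,0,0.5],[0.5,-0.8,0.8,0,0,0,0.5],[0.5,-0.8,0.7,0,0,0,0.5],[0.5,-0.4,0.3,0,0,0,0.45]],
  ],
)

```text
time: 15.0
position: [632.9, 318.4, 170.0]
tool_rot: [[-0.94, 0.342, -0.001], [0.342, 0.94, -0.0], [0.001, -0.0, -1.0]]
contact_force: [-0.5, -0.6, -0.4]
gripper_width: 56.3
```

```bash
python3 -c "
from h import *
go(613,339,170,70.5)"
```

```text
t 15.0 p [632.9 318.4 170. ] psi 70.03 F [-0.5 -0.6 -0.4] w 56.3 q7 0.68
shift shares [ 0.858  0.42  -0.   ] turn shares [-0.002 -0.005 -0.059] | tool mm [25.8 12.6 -0. ]
```

>>> jog_arm(
  deltas=[
    [[0.5,0.8,0.4,0,0,0,-0.06],[0.5,0,0,0,0,0,0],[0.5,0,0,0,0,0,0]],
  ],
)

```text
time: 15.3
position: [614.6, 338.9, 167.4]
tool_rot: [[-0.942, 0.336, -0.003], [0.336, 0.942, -0.001], [0.002, -0.002, -1.0]]
contact_force: [0.7, -0.1, -0.5]
gripper_width: 55.8
```

```bash
python3 -c "
from h import *
go(613,339,170,70.5)
p,d,W=look('e3'); rim(W,(523.2,371),80,r=60,tol=4); held('e3',62)"
```

```text
t 15.3 p [614.6 338.9 167.4] psi 70.37 F [ 0.7 -0.1 -0.5] w 55.8 q7 0.65
shift shares [ 0.051 -0.014 -0.085] turn shares [-0.017 -0.016 -0.016] | tool mm [ 1.5 -0.4 -2.5]
n 2500 rect [522.7 369.5] [58.2 92.4] 71.3 circ [522.9 369.6] 96.9 z med/90% [79.8 80.8]
held n 5162 rim z(tool) [-39.3 -38.7 -38.4 -37.6] circ [3.3 1.8] 94.6 rect [ 3.  -0.5] [58.5 88.4] 90.0 x range -41.2 47.2
```

View pics/e3.png

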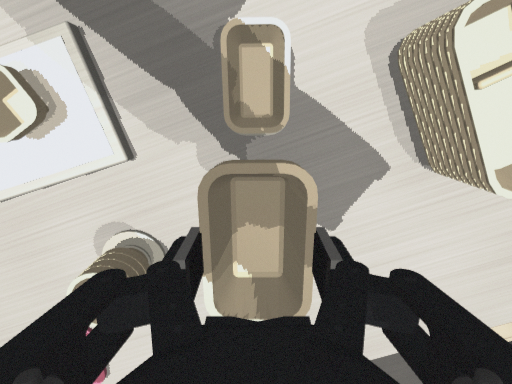

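```bash
python3 -c "
from h import *
go(524.1,369.5,95,71.3)"
```

```text
t 15.35 p [614.2 339.5 167.5] psi 70.41 F [-0.6 -0.3 -0.2] w 56.5 q7 0.65
shift shares [ 3.158 -0.059  2.427] turn shares [-0.013 -0.02  -0.112] | tool mm [94.7 -1.8 72.8]
```

>>> jog_arm(
  deltas=[
    [[0.5,0.7,0,0,-0.01,-0.02,-0.11],[0.5,0.9,-0.06,0.3,0,0,0],[0.5,0.8,-0.06,0.6,0,0,0],[0.5,0.5,0,0.7,0,0,0],[0.5,0.1,0,0.4,0,0,0],[0.5,0,0,0,0,0,0],[0.5,0,0,0,0,0,0]],
  ],
)

```text
time: 16.05
position: [525.9, 363.6, 107.1]
tool_rot: [[-0.947, 0.322, 0.001], [0.322, 0.947, 0.001], [-0.001, 0.001, -1.0]]
contact_force: [0.3, 0.9, -0.2]
gripper_width: 56.1
```

```bash
python3 -c "
from h import *
go(524.1,369.5,65,71.3)
p,d,W=look('e4'); rim(W,(523.2,371),80,r=60,tol=4); held('e4',62)"
```

```text
t 16.05 p [525.9 363.6 107.1] psi 71.21 F [ 0.3  0.9 -0.2] w 56.1 q7 0.55
shift shares [0.122 0.166 1.403] turn shares [ 0.008  0.007 -0.011] | tool mm [ 3.6  5.  42.1]
n 837 rect [487.2 382.9] [57.5 18.4] 64.9 circ [494.4 379.5] 57.5 z med/90% [79.9 80.7]
held n 5268 rim z(tool) [-39.4 -38.8 -38.4 -37.6] circ [ 2.  -3.8] 98.3 rect [  3.1 -11.2] [88.4 79.7] 0.2 x range -41.1 47.3
```

View pics/e4.png

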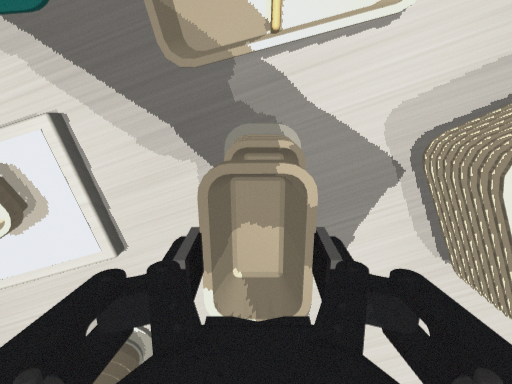

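>>> jog_arm(
  deltas=[
    [[0.5,0.12,0.17,0.3,0,0,0],[0.5,0,0,0.4,0,0,0],[0.5,0,0,0.1,0,0,0],[0.5,0,0,0,0,0,0]],
  ],
)

```text
time: 16.5
position: [525.4, 369.7, 81.9]
tool_rot: [[-0.946, 0.323, 0.003], [0.323, 0.946, 0.001], [-0.002, 0.002, -1.0]]
contact_force: [-0.4, 0.7, -0.6]
gripper_width: 56.3
```

```bash
python3 -c "
from h import *
go(524.1,369.5,60,71.3)"
```

```text
t 16.5 p [525.4 369.7  81.9] psi 71.13 F [-0.4  0.7 -0.6] w 56.3 q7 0.54
shift shares [ 0.042 -0.022  0.731] turn shares [ 0.016  0.016 -0.022] | tool mm [ 1.3 -0.7 21.9]
```

>>> jog_arm(
  deltas=[
    [[0.5,0.04,-0.02,0.3,0.02,0.02,-0.02],[0.5,0,0,0.25,0,0,0],[0.5,0,0,0.1,0,0,0],[0.5,0,0,0,0,0,0]],
  ],
)

```text
time: 16.9
position: [524.1, 369.3, 60.5]
tool_rot: [[-0.947, 0.321, -0.001], [0.321, 0.947, -0.001], [0.001, -0.001, -1.0]]
contact_force: [-0.6, 0.7, -0.6]
gripper_width: 56.1
```

```bash
python3 -c "
from h import *
go(524.1,369.5,59,71.3)
p,d,W=look('e5'); rim(W,(523.2,371),80,r=60,tol=4)"
```

```text
t 16.9 p [524.1 369.3  60.5] psi 71.29 F [-0.6  0.7 -0.6] w 56.1 q7 0.54
shift shares [0.003 0.008 0.051] turn shares [-0.008 -0.007 -0.001] | tool mm [0.1 0.2 1.5]
n 2414 rect [518.9 370.8] [52.8 84.3] 71.0 circ [518.5 370.9] 88.7 z med/90% [80.  83.1]
```

View pics/e5.png

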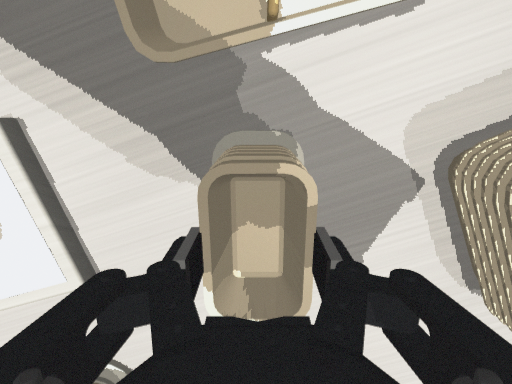

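Aligned and 4–5 mm high with no contact; go down 2 mm more, release, lift.

>>> jog_arm(
  deltas=[
    [[0.5,0,0,0.06,0,0,0],[0.5,0,0,0,0,0,0],[0,0,0,0,0,0,0],[0,0,0,0,0,0,0],[0,0,0,0,0,0,0],[0,0,0,-0.3,0,0,0],[0,0,0,-1,0,0,0],[0,0,0,-1,0,0,0],[0,0,0,-1,0,0,0]],
  ],
)

```text
time: 17.85
position: [523.2, 368.5, 160.3]
tool_rot: [[-0.947, 0.321, -0.004], [0.321, 0.947, -0.003], [0.003, -0.004, -1.0]]
contact_force: [0.2, -0.3, 0.0]
gripper_width: 85.2
```

```bash
python3 -c "
from h import *
go(459.5,131.1,150,102.9)
p,d,W=look('e6'); rim(W,(523.2,370),94,r=60,tol=6)"
```

```text
t 17.85 p [523.2 368.5 160.3] psi 71.29 F [ 0.2 -0.3  0. ] w 85.2 q7 0.55
shift shares [-0.528 -8.175  0.378] turn shares [-0.024 -0.031 -3.951] | tool mm [ -15.8 -245.3   11.3]
n 2346 rect [523.6 369.3] [58.1 92.5] 71.6 circ [523.5 369.7] 97.0 z med/90% [93.7 94.8]
```

View pics/e6.png

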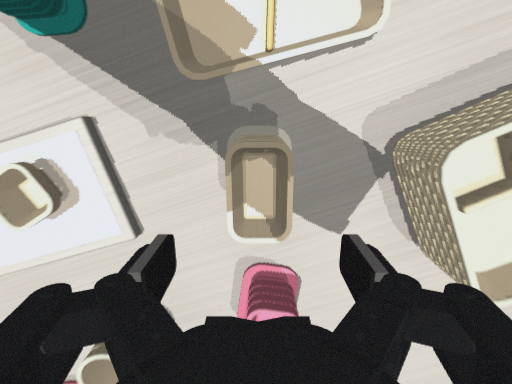

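>>> jog_arm(
  deltas=[
    [[0,-0.05,-0.8,0,-0.02,-0.03,0],[0,-0.05,-1,0.05,0,0,0],[0,-0.05,-1,0.05,0,0,0],[0,-0.05,-1,0.05,0,0,0],[0,-0.05,-1,0.05,0,0,0],[0,-0.05,-1,0.05,0,0,0],[0,-0.05,-1,0.05,0,0,-0.9],[0,0.25,-0.9,0,0,0,-1],[0,0.2,-0.4,0,0,0,-1],[0,0,0,0,0,0,-1]],
  ],
)

```text
time: 18.9
position: [448.0, 128.8, 161.8]
tool_rot: [[-0.972, -0.234, 0.017], [-0.234, 0.972, 0.007], [-0.018, 0.003, -1.0]]
contact_force: [-0.3, -0.1, 0.4]
gripper_width: 85.2
```

```bash
python3 -c "
from h import *
go(459.5,131.1,150,102.9)"
```

```text
t 18.9 p [448.  128.8 161.8] psi 103.52 F [-0.3 -0.1  0.4] w 85.2 q7 1.18
shift shares [-0.384 -0.016  0.399] turn shares [0.02  0.127 0.077] | tool mm [-11.5  -0.5  12. ]
```

>>> jog_arm(
  deltas=[
    [[0,-0.38,-0.02,0.3,0.02,0.13,0.05],[0,0,0,0,0,0,0],[0,0,0,0,0,0,0]],
  ],
)

```text
time: 19.2
position: [460.0, 129.9, 154.5]
tool_rot: [[-0.973, -0.231, 0.002], [-0.231, 0.973, -0.0], [-0.002, -0.0, -1.0]]
contact_force: [-1.6, -0.0, 0.3]
gripper_width: 84.9
```

```bash
python3 -c "
from h import *
go(459.5,131.1,30,102.9)
p,d,W=look('f1'); rim(W,(459.5,131),56,r=55,tol=4)"
```

```text
t 19.2 p [460.  129.9 154.5] psi 103.33 F [-1.6 -0.   0.3] w 84.9 q7 1.18
shift shares [0.016 0.044 4.151] turn shares [-0.003  0.013  0.053] | tool mm [  0.5   1.3 124.5]
n 1308 rect [458.9 129.2] [61.6 62. ] 13.5 circ [458.7 129.3] 73.2 z med/90% [55.8 56.8]
```

View pics/f1.png

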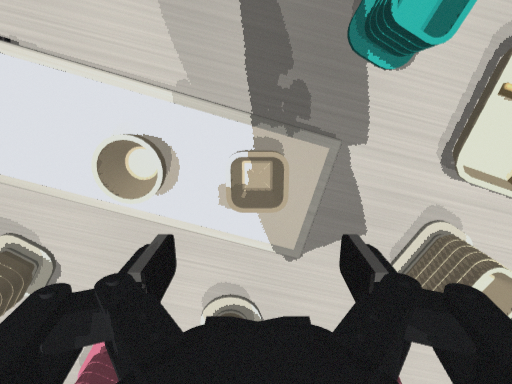

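```bash
python3 -c "
from h import *
go(459.2,129.2,14,103.5)"
```

```text
t 19.25 p [460.1 130.  154.5] psi 103.32 F [-0.5 -0.1 -0.7] w 85.9 q7 1.18
shift shares [ 0.044 -0.017  4.684] turn shares [-0.003  0.013 -0.022] | tool mm [  1.3  -0.5 140.5]
```

>>> jog_arm(
  deltas=[
    [[0,0.01,-0.01,0.8,0,0,-0.02],[0,0,0,1,0,0,0],[0,0,0,1,0,0,0],[0,0,0,0.8,0,0,0],[0,0,0,0.4,0,0,0],[0,0,0,0.1,0,0,0],[0,0,0,0,0,0,0]],
  ],
)

```text
time: 19.95
position: [460.3, 131.1, 30.8]
tool_rot: [[-0.972, -0.233, 0.008], [-0.233, 0.972, 0.002], [-0.009, -0.0, -1.0]]
contact_force: [-0.1, 0.8, 1.1]
gripper_width: 85.3
```

```bash
python3 -c "
from h import *
go(459.2,129.2,14,103.5)"
```

```text
t 19.95 p [460.3 131.1  30.8] psi 103.48 F [-0.1  0.8  1.1] w 85.3 q7 1.1
shift shares [ 0.056 -0.053  0.56 ] turn shares [-0.001  0.061 -0.003] | tool mm [ 1.7 -1.6 16.8]
```

>>> jog_arm(
  deltas=[
    [[0,0.06,-0.05,0.45,0,0.06,0],[0,0,0,0.15,0,0,0],[0,0,0,0.02,0,0,0]],
  ],
)

```text
time: 20.25
position: [459.8, 129.4, 12.8]
tool_rot: [[-0.973, -0.233, 0.002], [-0.233, 0.973, 0.001], [-0.002, 0.0, -1.0]]
contact_force: [0.2, -0.0, -0.1]
gripper_width: 85.5
```

```bash
python3 -c "
from h import *
go(459.2,129.2,14,103.5)"
```

```text
t 20.25 p [459.8 129.4  12.8] psi 103.46 F [ 0.2 -0.  -0.1] w 85.5 q7 1.1
shift shares [ 0.022 -0.002 -0.039] turn shares [ 0.001  0.018 -0.006] | tool mm [ 0.6 -0.1 -1.2]
```

>>> jog_arm(
  deltas=[
    [[0,0.02,0,-0.03,0,0.02,0],[0.2,0,0,0,0,0,0],[0.5,0,0,0,0,0,0],[0.5,0,0,0,0,0,0],[0.5,0,0,0,0,0,0],[0.5,0,0,0,0,0,0]],
  ],
)

```text
time: 20.85
position: [459.8, 129.4, 15.4]
tool_rot: [[-0.973, -0.232, 0.001], [-0.232, 0.973, 0.001], [-0.002, 0.0, -1.0]]
contact_force: [-0.2, 0.6, 0.1]
gripper_width: 60.5
```

```bash
python3 -c "
from h import *
go(459.2,129.2,14,103.5)
p,d,W=look('f2'); rim(W,(459.5,131),56,r=55,tol=4)"
```

```text
t 20.85 p [459.8 129.4  15.4] psi 103.43 F [-0.2  0.6  0.1] w 60.5 q7 1.1
shift shares [ 0.021 -0.002  0.047] turn shares [ 0.002  0.011 -0.008] | tool mm [ 0.6 -0.1  1.4]
n 5470 rect [459.1 129.5] [74.1 73.7] 56.4 circ [452.4 128. ] 88.0 z med/90% [56.3 57.2]
```

View pics/f2.png

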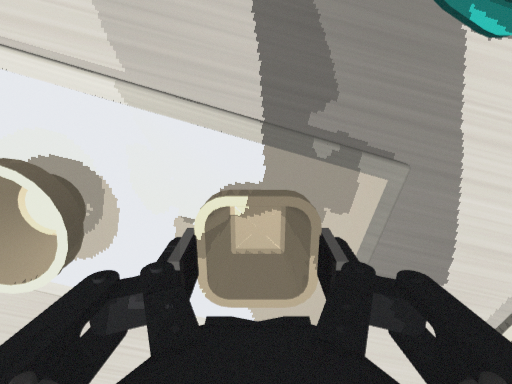

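>>> jog_arm(
  deltas=[
    [[0.5,0,0,-0.5,0,0,0],[0.5,0,0,-1,0,0,0],[0.5,0,0,-1,0,0,0],[0.5,-0.3,-0.4,-1,0,0,0],[0.5,-0.6,-0.8,-1,0,0,0],[0.5,-0.7,-0.9,-0.9,0,0,0],[0.5,-0.75,-0.95,-0.2,0,0,0],[0.5,-0.75,-0.95,0,0,0,0],[0.5,-0.75,-0.95,0,0,0,0],[0.5,-0.75,-0.95,0,0,0,0]],
  ],
)

```text
time: 21.9
position: [638.2, -12.6, 192.0]
tool_rot: [[-0.971, -0.239, 0.0], [-0.239, 0.971, 0.001], [-0.0, 0.001, -1.0]]
contact_force: [-0.3, 1.3, -0.2]
gripper_width: 60.4
```

```bash
python3 -c "
from h import *
go(698,-59,178,71.5)"
```

```text
t 21.9 p [638.2 -12.6 192. ] psi 103.84 F [-0.3  1.3 -0.2] w 60.4 q7 1.57
shift shares [-1.566 -1.978  0.464] turn shares [9.000e-03 1.000e-03 4.043e+00] | tool mm [-47.  -59.3  13.9]
```

>>> jog_arm(
  deltas=[
    [[0.5,-0.75,-0.9,0.2,0,0,0],[0.5,-0.3,-0.6,0.2,0,0,0.9],[0.5,0,0,0,0,0,1],[0.5,0,0,0,0,0,1],[0.5,0,0,0,0,0,1],[0.5,0,0,0,0,0,0],[0.5,0,0,0,0,0,0]],
  ],
)

```text
time: 22.6
position: [682.0, -55.7, 176.0]
tool_rot: [[-0.948, 0.318, -0.004], [0.318, 0.948, -0.0], [0.003, -0.001, -1.0]]
contact_force: [0.3, 0.5, -0.3]
gripper_width: 60.5
```

```bash
python3 -c "
from h import *
go(698,-59,178,71.5)
p,d,W=look('f3'); rim(W,(650.6,-138),98,r=52,tol=4); held('f3',47)"
```

```text
t 22.6 p [682.  -55.7 176. ] psi 71.43 F [ 0.3  0.5 -0.3] w 60.5 q7 1.18
shift shares [-0.542  0.065 -0.068] turn shares [-0.01  -0.024 -0.008] | tool mm [-16.3   2.   -2. ]
n 1582 rect [ 649.7 -140.2] [62.8 62.5] 70.3 circ [ 649.7 -140. ] 73.8 z med/90% [97.9 98.8]
held n 4311 rim z(tool) [-41.9 -41.4 -41.1 -40.5] circ [ 0.9 -0.1] 73.7 rect [ 0.8 -0.2] [63.4 62.5] 89.7 x range -30.5 32.1
```

View pics/f3.png

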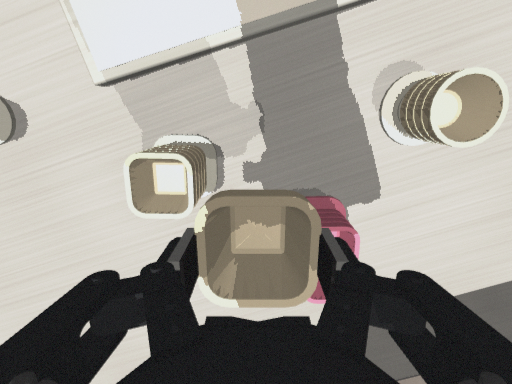

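```bash
python3 -c "
from h import *
go(650.6,-140.3,115,71)"
```

```text
t 22.65 p [682.  -55.6 176. ] psi 71.42 F [ 0.2  0.4 -1.2] w 60.3 q7 1.18
shift shares [ 0.085 -3.006  2.038] turn shares [-0.008 -0.024  0.053] | tool mm [  2.5 -90.2  61.1]
```

>>> jog_arm(
  deltas=[
    [[0.5,0,-0.7,0.2,0,-0.02,0.05],[0.5,0.03,-0.9,0.3,0,0,0],[0.5,0.03,-0.8,0.5,0,0,0],[0.5,0.03,-0.5,0.5,0,0,0],[0.5,0,-0.1,0.3,0,0,0],[0.5,0,0,0.1,0,0,0],[0.5,0,0,0,0,0,0]],
  ],
)

```text
time: 23.35
position: [650.3, -140.6, 117.8]
tool_rot: [[-0.953, 0.304, 0.001], [0.304, 0.953, 0.001], [-0.001, 0.001, -1.0]]
contact_force: [0.3, -0.1, 0.3]
gripper_width: 60.1
```

```bash
python3 -c "
from h import *
go(650.6,-140.3,90,71)
p,d,W=look('f4'); rim(W,(650.6,-138),98,r=52,tol=4); held('f4',47)"
```

```text
t 23.35 p [ 650.3 -140.6  117.8] psi 72.32 F [ 0.3 -0.1  0.3] w 60.1 q7 1.29
shift shares [-0.005  0.01   0.928] turn shares [0.009 0.004 0.165] | tool mm [-0.1  0.3 27.8]
n 866 rect [ 628.4 -132.6] [61.6 17.9] 71.4 circ [ 636.  -135.1] 61.7 z med/90% [97.9 98.7]
held n 4234 rim z(tool) [-42.  -41.5 -41.1 -40.5] circ [1.4 0.2] 73.5 rect [ 0.8 -0.8] [62.9 62.7] 0.5 x range -30.7 32.2
```

View pics/f4.png

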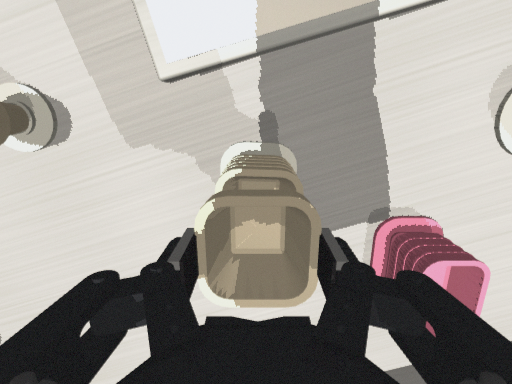

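>>> jog_arm(
  deltas=[
    [[0.5,0,0,0.4,0,0,0.14],[0.5,0,0,0.4,0,0,0],[0.5,0,0,0.1,0,0,0],[0.5,0,0,0,0,0,0]],
  ],
)

```text
time: 23.8
position: [651.6, -137.9, 89.4]
tool_rot: [[-0.947, 0.321, 0.003], [0.321, 0.947, 0.002], [-0.002, 0.002, -1.0]]
contact_force: [0.4, 0.5, -0.2]
gripper_width: 60.5
```

```bash
python3 -c "
from h import *
go(650.4,-140.1,75,71.2)"
```

```text
t 23.8 p [ 651.6 -137.9   89.4] psi 71.29 F [ 0.4  0.5 -0.2] w 60.5 q7 1.26
shift shares [ 0.016 -0.084  0.481] turn shares [0.018 0.014 0.012] | tool mm [ 0.5 -2.5 14.4]
```

>>> jog_arm(
  deltas=[
    [[0.5,0.02,-0.08,0.1,0.02,0.01,0],[0.5,0,0,0.15,0,0,0],[0.5,0,0,0.15,0,0,0],[0.5,0,0,0,0,0,0]],
  ],
)

```text
time: 24.2
position: [650.3, -140.1, 76.7]
tool_rot: [[-0.947, 0.32, 0.001], [0.32, 0.947, -0.001], [-0.001, -0.001, -1.0]]
contact_force: [0.3, 0.3, 0.3]
gripper_width: 60.6
```

```bash
python3 -c "
from h import *
go(650.4,-140.1,74,71.2)"
```

```text
t 24.2 p [ 650.3 -140.1   76.7] psi 71.31 F [0.3 0.3 0.3] w 60.6 q7 1.26
shift shares [-0.002  0.002  0.09 ] turn shares [-0.004  0.006  0.014] | tool mm [-0.1  0.1  2.7]
```

>>> jog_arm(
  deltas=[
    [[0.5,0,0,0.1,0,0,0],[0.5,0,0,0,0,0,0],[0,0,0,0,0,0,0],[0,0,0,0,0,0,0],[0,0,0,0,0,0,0],[0,0,0,-0.3,0,0,0],[0,0,0,-1,0,0,0],[0,0,0,-1,0,0,0],[0,0,0,-1,0,0,0]],
  ],
)

```text
time: 25.1
position: [648.9, -139.8, 174.5]
tool_rot: [[-0.947, 0.32, -0.004], [0.32, 0.947, 0.0], [0.004, -0.001, -1.0]]
contact_force: [-0.3, -0.3, 0.7]
gripper_width: 85.3
```

```bash
python3 -c "
from h import *
go(474.4,5,150,75)
p,d,W=look('f5'); rim(W,(650,-140),112,r=55,tol=6)"
```

```text
t 25.1 p [ 648.9 -139.8  174.5] psi 71.33 F [-0.3 -0.3  0.7] w 85.3 q7 1.29
shift shares [7.052 2.711 0.84 ] turn shares [-0.006 -0.028 -0.459] | tool mm [211.6  81.3  25.2]
n 1871 rect [ 649.5 -140.2] [62.2 61.8] 71.2 circ [ 649.7 -140.3] 73.6 z med/90% [111.7 112.7]
```

View pics/f5.png

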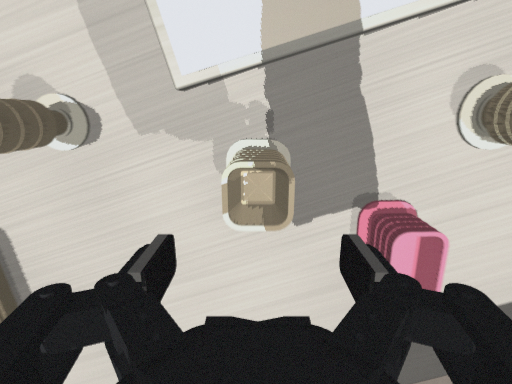

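>>> jog_arm(
  deltas=[
    [[0,0.7,0.27,0,0,-0.03,0],[0,0.94,0.36,0.1,0,0,0],[0,0.94,0.36,0.1,0,0,0],[0,0.94,0.36,0.1,0,0,0],[0,0.94,0.36,0.1,0,0,0],[0,0.94,0.36,0.1,0,0,0],[0,0.9,0.36,0.1,0,0,0],[0,0.3,0.1,0,0,0,0],[0,0,0,0,0,0,0],[0,0,0,0,0,0,0]],
  ],
)

```text
time: 26.15
position: [484.1, -0.8, 166.7]
tool_rot: [[-0.947, 0.322, 0.02], [0.322, 0.947, -0.003], [-0.02, 0.003, -1.0]]
contact_force: [0.6, -0.9, -0.3]
gripper_width: 85.1
```

```bash
python3 -c "
from h import *
go(474.4,5,16,71)
p,d,W=look('g1'); rim(W,(474.4,5),60,r=50,tol=4)"
```

```text
t 26.15 p [484.1  -0.8 166.7] psi 71.24 F [ 0.6 -0.9 -0.3] w 85.1 q7 0.99
shift shares [0.467 0.064 5.015] turn shares [0.023 0.14  0.029] | tool mm [ 14.    1.9 150.5]
n 1245 rect [474.1   4.9] [67.3 67.4] 51.0 circ [474.2   4.8] 68.2 z med/90% [59.8 60.8]
```

View pics/g1.png

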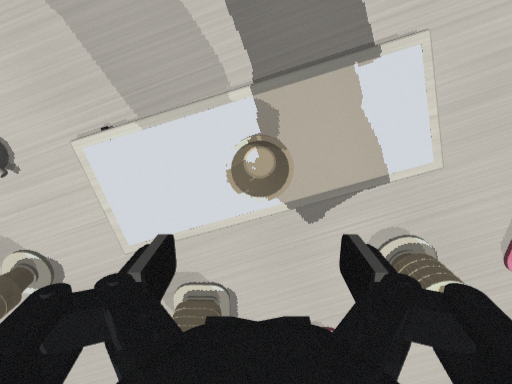

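>>> jog_arm(
  deltas=[
    [[0,0.37,0.05,0,0.02,0.14,0],[0,0,0,0.7,0,0,0],[0,0,0,1,0,0,0],[0,0,0,1,0,0,0],[0,0,0,0.2,0,0,0],[0,0,0,0,0,0,0]],
  ],
)

```text
time: 26.8
position: [474.6, 2.7, 77.4]
tool_rot: [[-0.945, 0.326, -0.002], [0.326, 0.945, 0.001], [0.002, 0.0, -1.0]]
contact_force: [0.7, -0.4, 0.3]
gripper_width: 85.6
```

```bash
python3 -c "
from h import *
go(474.2,4.8,17,71)
p,d,W=look('g2')"
```

```text
t 26.8 p [474.6   2.7  77.4] psi 70.94 F [ 0.7 -0.4  0.3] w 85.6 q7 0.95
shift shares [0.031 0.06  2.014] turn shares [ 0.003 -0.018 -0.007] | tool mm [ 0.9  1.8 60.4]
```

View pics/g2.png

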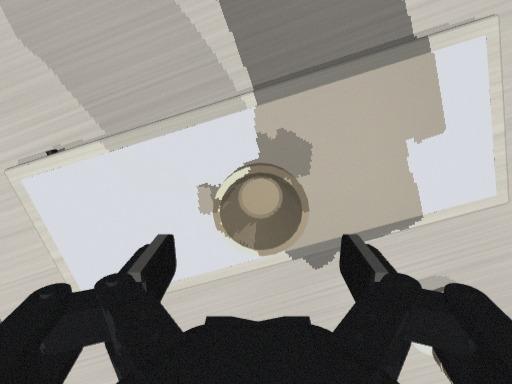

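>>> jog_arm(
  deltas=[
    [[0,0.03,0.06,0.6,0,-0.02,0],[0,0,0,0.7,0,0,0],[0,0,0,0.4,0,0,0],[0,0,0,0.05,0,0,0],[0,0,0,0,0,0,0]],
  ],
)

```text
time: 27.35
position: [477.7, 4.5, 29.3]
tool_rot: [[-0.945, 0.328, 0.008], [0.328, 0.945, 0.001], [-0.007, 0.003, -1.0]]
contact_force: [-0.2, 0.3, -0.2]
gripper_width: 85.8
```

```bash
python3 -c "
from h import *
go(474.2,4.8,17,71)"
```

```text
t 27.35 p [477.7   4.5  29.3] psi 70.85 F [-0.2  0.3 -0.2] w 85.8 q7 0.92
shift shares [ 0.118 -0.03   0.409] turn shares [ 0.023  0.053 -0.019] | tool mm [ 3.5 -0.9 12.3]
```

>>> jog_arm(
  deltas=[
    [[0,0.12,-0.03,0.35,0.02,0.05,-0.02],[0,0,0,0.05,0,0,0],[0,0,0,0,0,0,0]],
  ],
)

```text
time: 27.65
position: [474.6, 4.8, 18.0]
tool_rot: [[-0.946, 0.325, 0.002], [0.325, 0.946, 0.0], [-0.002, 0.001, -1.0]]
contact_force: [0.8, 0.0, -0.1]
gripper_width: 85.3
```

```bash
python3 -c "
from h import *
go(474.2,4.8,16.5,71)"
```

```text
t 27.65 p [474.6   4.8  18. ] psi 71.0 F [ 0.8  0.  -0.1] w 85.3 q7 0.92
shift shares [ 0.014 -0.004  0.051] turn shares [0.007 0.013 0.001] | tool mm [ 0.4 -0.1  1.5]
```

>>> jog_arm(
  deltas=[
    [[0,0.01,0,0.05,0,0.01,0],[0.15,0,0,0,0,0,0],[0.45,0,0,0.02,0,0,0],[0.45,0,0,0.02,0,0,0],[0.45,0,0,0,0,0,0],[0.45,0,0,0,0,0,0]],
  ],
)

```text
time: 28.25
position: [474.9, 4.9, 17.5]
tool_rot: [[-0.945, 0.326, 0.003], [0.326, 0.945, 0.001], [-0.003, 0.002, -1.0]]
contact_force: [-0.0, 0.0, -0.3]
gripper_width: 64.4
```

```bash
python3 -c "
from h import *
go(474.2,4.8,17,71)
p,d,W=look('g3');rim(W,(474.4,5),60,r=42,tol=4)"
```

```text
t 28.25 p [474.9   4.9  17.5] psi 70.99 F [-0.   0.  -0.3] w 64.4 q7 0.92
shift shares [ 0.019 -0.012  0.016] turn shares [ 0.013  0.018 -0.002] | tool mm [ 0.6 -0.3  0.5]
n 5275 rect [473.   4.] [70.3 68.2] 29.9 circ [467.9   7.3] 82.5 z med/90% [60.1 61.2]
```

View pics/g3.png

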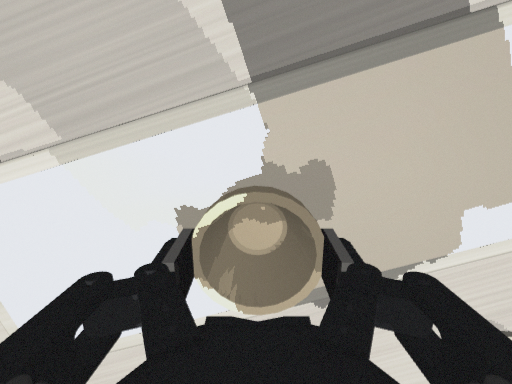

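>>> jog_arm(
  deltas=[
    [[0.45,0,0,-0.5,0,0.02,0],[0.45,0,0,-1,0,0,0],[0.45,0,0,-1,0,0,0],[0.45,-0.5,0.3,-1,0,0,0],[0.45,-0.8,0.5,-1,0,0,0],[0.45,-0.9,0.6,-0.6,0,0,0],[0.45,-1,0.65,0,0,0,0],[0.45,-1,0.65,0,0,0,0],[0.45,-0.8,0.5,0,0,0,0],[0.45,-0.2,0.1,0,0,0,0]],
  ],
)

```text
time: 29.3
position: [658.8, 48.5, 176.9]
tool_rot: [[-0.945, 0.326, -0.003], [0.326, 0.945, 0.002], [0.003, 0.001, -1.0]]
contact_force: [-1.7, -0.3, -1.4]
gripper_width: 64.0
```

>>> jog_arm(
  deltas=[
    [[0.45,0,0,0,0,0,0],[0.45,0,0,0,0,0,0]],
  ],
)

```text
time: 29.5
position: [658.7, 48.7, 175.7]
tool_rot: [[-0.945, 0.326, -0.004], [0.326, 0.945, 0.002], [0.005, 0.001, -1.0]]
contact_force: [0.3, 0.8, -1.1]
gripper_width: 64.5
```

```bash
python3 -c "
from h import *
go(672.7,142.7,110,71)
p,d,W=look('g4');rim(W,(672.7,142.7),88,r=42,tol=4); held('g4',40)"
```

```text
t 29.5 p [658.7  48.7 175.7] psi 70.96 F [ 0.3  0.8 -1.1] w 64.5 q7 1.01
shift shares [0.57  3.113 2.194] turn shares [ 0.006 -0.033 -0.005] | tool mm [17.1 93.4 65.8]
n 1462 rect [672.6 142.7] [67.6 67.3] 34.7 circ [672.8 142.6] 68.3 z med/90% [87.8 88.7]
held n 4497 rim z(tool) [-43.8 -43.3 -42.9 -42.3] circ [ 0.7 -0.2] 68.1 rect [2.1 1.1] [64.  67.8] 40.1 x range -33.0 34.5
```

View pics/g4.png

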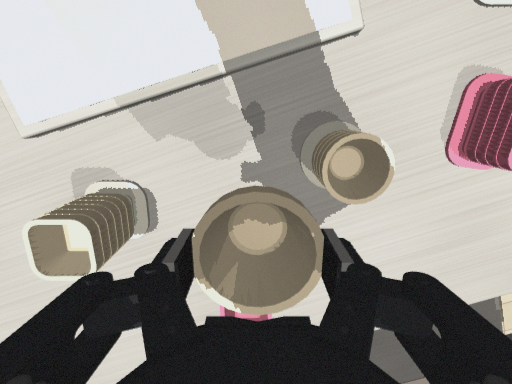

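>>> jog_arm(
  deltas=[
    [[0.45,0.15,0.7,0.2,0,-0.03,0],[0.45,0.15,0.9,0.4,0,0,0],[0.45,0.15,0.8,0.6,0,0,0],[0.45,0.1,0.5,0.6,0,0,0],[0.45,0,0.2,0.4,0,0,0],[0.45,0,0,0.1,0,0,0],[0.45,0,0,0,0,0,0]],
  ],
)

```text
time: 30.25
position: [672.4, 140.7, 105.7]
tool_rot: [[-0.944, 0.33, 0.001], [0.33, 0.944, -0.002], [-0.002, -0.001, -1.0]]
contact_force: [0.1, -0.0, -0.1]
gripper_width: 64.4
```

```bash
python3 -c "
from h import *
go(673.4,142.6,80,71)"
```

```text
t 30.25 p [672.4 140.7 105.7] psi 70.73 F [ 0.1 -0.  -0.1] w 64.4 q7 0.88
shift shares [-0.008  0.073  0.855] turn shares [-0.009  0.011 -0.034] | tool mm [-0.2  2.2 25.6]
```

>>> jog_arm(
  deltas=[
    [[0.45,0,0.07,0.4,0,0.01,-0.03],[0.45,0,0,0.3,0,0,0],[0.45,0,0,0.1,0,0,0],[0.45,0,0,0,0,0,0]],
  ],
)

```text
time: 30.65
position: [674.0, 139.7, 80.9]
tool_rot: [[-0.944, 0.329, 0.001], [0.329, 0.944, -0.002], [-0.002, -0.001, -1.0]]
contact_force: [0.5, -1.6, -0.4]
gripper_width: 64.2
```

```bash
python3 -c "
from h import *
go(673.4,142.6,64,71)"
```

```text
t 30.65 p [674.  139.7  80.9] psi 70.82 F [ 0.5 -1.6 -0.4] w 64.2 q7 0.87
shift shares [0.051 0.086 0.563] turn shares [-0.01   0.013 -0.023] | tool mm [ 1.5  2.6 16.9]
```

>>> jog_arm(
  deltas=[
    [[0.45,0.05,0.09,0,-0.01,0.01,-0.02],[0.45,0,0,0,0,0,0],[0.45,0,0,0,0,0,0]],
  ],
)

```text
time: 30.95
position: [673.7, 142.8, 81.5]
tool_rot: [[-0.945, 0.326, 0.001], [0.326, 0.945, 0.0], [-0.001, 0.001, -1.0]]
contact_force: [0.6, 0.8, -0.6]
gripper_width: 64.3
```

```bash
python3 -c "
from h import *
go(673.4,142.6,64,71)
p,d,W=look('g5');rim(W,(672.7,142.7),88,r=42,tol=3)"
```

```text
t 30.95 p [673.7 142.8  81.5] psi 70.98 F [ 0.6  0.8 -0.6] w 64.3 q7 0.87
shift shares [ 0.008 -0.01   0.584] turn shares [ 0.004  0.007 -0.003] | tool mm [ 0.2 -0.3 17.5]
n 3756 rect [663.6 147. ] [53.7 53.4] 20.0 circ [663.7 145.6] 64.8 z med/90% [87.4 88.9]
```

View pics/g5.png

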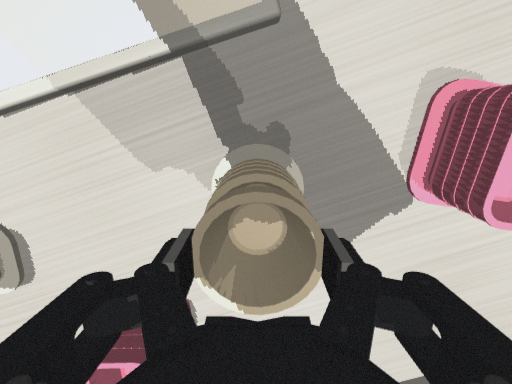

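>>> jog_arm(
  deltas=[
    [[0.45,0.01,-0.01,0.2,0,0.01,0],[0.45,0,0,0.25,0,0,0],[0.45,0,0,0.08,0,0,0],[0.45,0,0,0,0,0,0]],
  ],
)

```text
time: 31.4
position: [673.2, 142.7, 64.2]
tool_rot: [[-0.945, 0.326, -0.0], [0.326, 0.945, 0.001], [0.0, 0.001, -1.0]]
contact_force: [0.5, -0.2, -0.9]
gripper_width: 64.2
```

```bash
python3 -c "
from h import *
go(673.4,142.6,62,71)"
```

```text
t 31.4 p [673.2 142.7  64.2] psi 70.98 F [ 0.5 -0.2 -0.9] w 64.2 q7 0.87
shift shares [-0.007 -0.002  0.073] turn shares [ 0.004 -0.003 -0.003] | tool mm [-0.2 -0.1  2.2]
```

>>> jog_arm(
  deltas=[
    [[0.45,0,0,0.07,0,0,0],[0.45,0,0,0,0,0,0],[0,0,0,0,0,0,0],[0,0,0,0,0,0,0],[0,0,0,0,0,0,0],[0,0,0,-0.3,0,0,0],[0,0,0,-1,0,0,0],[0,0,0,-1,0,0,0],[0,0,0,-1,0,0,0]],
  ],
)

```text
time: 32.3
position: [671.7, 142.3, 162.6]
tool_rot: [[-0.945, 0.326, -0.005], [0.326, 0.946, -0.0], [0.005, -0.002, -1.0]]
contact_force: [-0.2, -0.2, -0.0]
gripper_width: 85.3
```

```bash
python3 -c "
from h import *
go(673.4,142.6,62,71)
p,d,W=look('g6');rim(W,(672.7,142.7),102,r=42,tol=6)"
```

```text
t 32.3 p [671.7 142.3 162.6] psi 71.0 F [-0.2 -0.2 -0. ] w 85.3 q7 0.89
shift shares [-0.066  0.035  3.354] turn shares [-0.015 -0.036 -0.   ] | tool mm [ -2.    1.  100.6]
n 1853 rect [672.8 142.5] [67.2 67.6] 64.2 circ [672.8 142.4] 68.2 z med/90% [101.7 102.7]
```

View pics/g6.png

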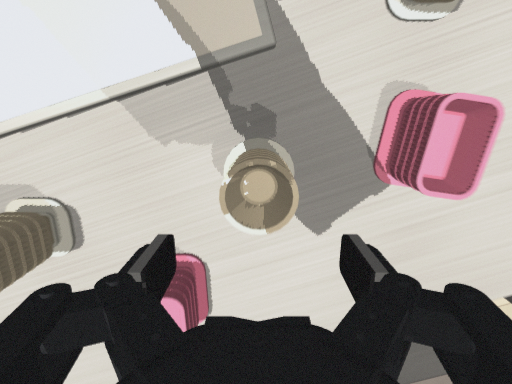

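>>> jog_arm(
  deltas=[
    [[0,0.5,0,-0.7,0,0,0],[0,0.5,0,-0.7,0,0,0],[0,0,0,0,0,0,0],[0,0,0,0,0,0,0]],
  ],
)

```text
time: 32.75
position: [645.1, 152.8, 215.8]
tool_rot: [[-0.945, 0.326, 0.006], [0.326, 0.945, 0.003], [-0.005, 0.005, -1.0]]
contact_force: [-0.1, -0.2, -1.1]
gripper_width: 85.6
```

```bash
python3 - <<'E'
from h import *
d0=np.load('pics/a_top.npy'); W0=world('top',d0)
p,d,W=look('z_top','top')
ps,ds,Ws=look('z_scene','scene')
W0s=world('scene',np.load('pics/a_scene.npy'))
for n,(u,v) in dict(tally=(385,240),tray=(150,246)).items():
    r=25 if n=='tally' else 45
    for X,D in ((W0,d0),(W,d)):
        w=X[v-r:v+r,u-r:u+r].reshape(-1,3);w=w[(w[:,2]>15)&(w[:,2]<45)]; print(n,len(w),w.mean(0).round(1))
for n,c,z in (('deep',(520.3,-341.8),132),('ob',(523,369.5),94),('sq',(649.6,-140.2),112)):
    print(n); rim(W,c,z,r=55,tol=6); rim(Ws,c,z,r=55,tol=6)
s=observe(); print(s['time'],s['contact_force'],s['position'])
E
```

```text
tally 195 [ 368.1 -291.5   27.8]
tally 198 [ 368.3 -291.5   27.5]
tray 1276 [331.2 448.1  27.1]
tray 1281 [331.3 447.7  27.1]
deep
n 98 rect [ 522.7 -339.1] [46.4 48.2] 0.5 circ [ 521.  -339.3] 51.2 z med/90% [130.8 133. ]
n 88 rect [ 519.8 -341.8] [48.1 48.6] 31.6 circ [ 518.5 -340.9] 53.5 z med/90% [130.8 134. ]
ob
n 208 rect [524.  371.1] [58.5 91.8] 71.6 circ [523.2 370.1] 95.5 z med/90% [93.4 96.4]
n 235 rect [524. 369.] [59.4 92.8] 70.4 circ [524.7 368.9] 98.9 z med/90% [93.4 95.8]
sq
n 153 rect [ 651.1 -138.7] [62.5 63.7] 68.3 circ [ 651.  -138.5] 72.5 z med/90% [111.  113.6]
n 169 rect [ 648.6 -140.8] [65.9 62.6] 71.4 circ [ 650.7 -139.2] 73.5 z med/90% [111.1 113.7]
32.85 [ 0.47885299 -0.32700411  0.13596368] [645.2048408  152.79643447 215.24551641]
```

View pics/z_scene.png

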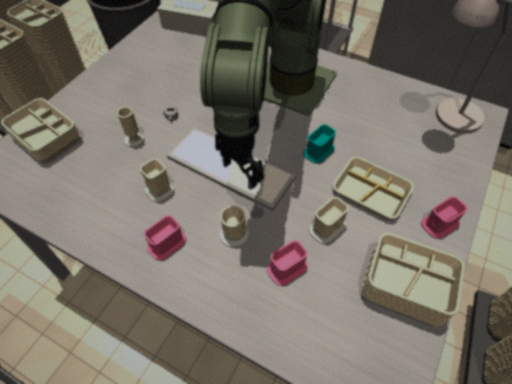

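The scene picture shows the light box empty, and all four stacks one cup taller: (128,122), (155,178), (233,224) and (329,218). The tray and tally counter have not moved, and the gripper is clear of everything.

```bash
python3 -c "
from station import *
print(finish_job())"
```

```text
the job is handed in; nothing more can be done
None
```

All four cups are on the stacks of their own kind, and I handed the job in at about 33 s of the 104 s allowed. The hand-in gave no verdict. I moved the deep cup out of the wide stack first, then the oblong, square and wide cups.

After each release I measured the rim with the wrist camera:

| Cup | Rim height measured (mm) | Nested rim height (mm) | Distance of centre from stack (mm) |
|---|---|---|---|
| deep | 131.8 | 132 | 0.6 |
| oblong | 93.7 | 94 | 0.8 |
| square | 111.7 | 112 | 0.3 |
| wide | 101.7 | 102 | 0.3 |

At the end, the top and scene views agreed on the deep, oblong and square rims to about 1 mm in height and about 3 mm in position. I checked the wide cup's rim with the wrist camera only. The tally counter and the tray showed no shift beyond 0.5 mm. The contact force read about zero, with the gripper open and clear of everything.

**Fingertips:** they did not sit where the tool description put them. The wrist and scene cameras both showed them about 25 mm behind the stated TCP, so I set the grasp heights from the cameras, and all four grasps and releases worked.

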